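# Load a handset on the sloped burn-in rest

## Robot

A 6-joint arm with a two-finger parallel gripper is mounted at the origin on the work surface. World frame = base frame: x ahead of the robot, y to its left, z up, the work surface at z = 0. Lengths are in m, angles in rad, forces in N, time in s.
With the tool pointing down it reaches from about 0.425 to 0.95 m from the base axis. Payload 3.5 kg.
Tool frame: the origin (TCP) lies between the finger pads; the fingertips stand 25 mm ahead of it and the grasp point (between the pads) lies 6 mm ahead of it (env.nose_length is the distance from the TCP to the fingertips, in m); y points along the fingers, z is the direction in which the jaws open and shut, and the axes are right-handed (so a half turn about y gives the same grasp; the last joint's range is limited). The gripper opens to 85 mm and grips with 20 to 120 N. Pads are 22 mm wide; open, the fingers measure 114 mm over their backs; the gripper's body (76 mm by 85 mm) begins 54 mm behind the grasp point. The pads swing forward as they close: fully open they stand 13 mm farther back than shut.
Start: joints at [-1.328, 0.286, 1.577, -0, 1.279, -0.15], TCP at [0.258, -0.624, 0.256] pointing down, gripper open.
Joint ranges: [-2.77, 2.77], [-0.9, 2.22], [0.21, 2.48], [-1.53, 4.67], [0.24, 2.81], [-2.84, 2.84]. Speed limits (rad/s): [2.79, 2.79, 3.14, 3.14, 3.14, 3.14].

## Interface

Orientations are given as a rotation vector (axis times angle).
In Python, from plant import env gives the robot as it stands.
- The arm moves only by the tool step_arm, never from a script. Its argument "deltas" is a list of rows, each an object of numbers: "gripper": the opening, from 0 (shut) to 1 (fully open); "dx", "dy", "dz": the shift along the tool's x, y, z in mm; "yaw": the turn about the tool's y in degrees. A call has exactly 8 rows; each row is the pose to reach, as a shift and turn from the pose commanded when the call began, along the tool's axes at that moment; what a row does not reach only later rows make up. A row lasts 1/10 s, in which the tool goes at most 50 mm and 8.59 degrees, less where a joint would pass 70% of its speed; a pose out of reach is approached as far as the arm can. A call with a gripper value outside its range is refused whole. The fingers move at their own pace and stop on an object; the grip force is fixed at half the most. Time passes only in rows, so rows that repeat a pose let the fingers close, or fill a call up. It gives the time, the measured TCP pose, the force and the opening at its end, in the units of the state.
- env.state(): the state, without advancing time (a new reading comes with each control period).
- env.get_image(name): name is "side" or "top" or "wrist"; returns the picture (480x640x3 uint8, blue, green, red); there is no depth.
- env.calibration(name): a dict with "fx", "fy", "cx", "cy" (pixels), "rvec" (rotation vector, rad) and "tvec" (3), from world to camera coordinates, as OpenCV has them; the wrist camera has in their place "T_tool_cam" (4x4, takes a point from camera to tool coordinates, whose origin is the TCP and whose axes are the tool frame's). Camera axes: x right, y down, z forward; pixel columns grow to the right and rows downward; lengths in m; the calibration is good to about 2 mm. A picture is of the moment at which its call begins: read the wrist's pose just before it. calibration takes no time and is no camera call.
- env.sign_off(): hands the job in, once; it reports no verdict.
Trained networks look in the newest picture that a camera, given by its name, has taken for a name from the list of things; names that differ only in an ending like _2 or _b are one class to them, and where a whole thing is asked for, a point or a joint stands for the part that bears it (a point fixed in the world has none). Each returns a list of dicts, best first, with "confidence" (0 to 1); they miss things now and then, are a little off and sometimes report something else, mostly with a low value. They report only what shows in the picture. A call takes as long as a camera call. They do not tell look-alikes from the thing itself.
- env.recognise(camera, target): "rect" ([left, top, width, height] in pixels, round what is visible of it).
- env.tip_of(camera, target): "position" ([row, column] in pixels: a listed point, or the origin of a listed thing).
The state is a dict: "clock": time; "joints": joint angles; "qd": joint speeds; "joint_torque": joint torques, N m; "tool_pos": TCP position; "tool_rot": TCP orientation; "ft_force": force on the tool from outside, world axes, zero at the start; "ft_torque": the same for the moment, N m; "finger_gap": finger opening in m.
Only numpy, scipy, OpenCV 4.12 (cv2) and the standard library are available. Lean on these libraries where they do the work, as an engineer would, in place of code of your own. Each camera call takes 0.05 s, during which the arm holds its last target.

## Task

Load the large white handset lying on the bench onto the empty burn-in rest: lay it on its back on the narrow sloped rail, head end uppermost, centred and in line with the rail, foot against the lip, lowering it into place in the gripper rather than dropping it. Once it lies there by itself, swing the rest's raised contact bar down until it lies on the handset. Leave the loaded rest and all the other things on the bench alone.

Things in the scene. Friction and masses are not known exactly. Their poses are not given: they have to be found in the camera images.
- handset: The large white handset on its back, 150 long x 54 wide x 38 mm thick (foot part 86 mm long and 54 wide, head part 44 wide with two small brass contacts on top and a dark window in its end), 0.17 to 0.35 kg, balanced 4 mm footward of its middle. Origin: centre of its back (underside), 75 mm from each end; x to the head, z out of the upper face. The head starts roughly away from the robot.
- handset_head (a point): Centre of the head end face of the large handset: 75 mm along its x, 19 mm above its back.
- cradle: Narrow bare-metal rail of the empty rest, 34 mm wide, 8 thick, flat top sloping 30 degrees, rising away from the robot. Origin on its top face, 95 mm above the bench, where the middle of the handset's back belongs; x up the slope, y across, z square out of the face. Low end: a lip 16 mm high, its stopping face at x = -75 mm, so a seated handset's origin coincides with this one. Rail ends at x = 126 mm.
- rest: The empty rest (no handset, bar raised), fixed to the bench: base plate 170 x 90 x 10 mm, two columns 28 mm wide carrying the sloped rail; two hinge cheeks stand 54 mm out of the rail's face at 105 to 125 mm up the slope from the cradle origin, within 17 mm of the middle. Origin under its centre, on the bench, below the cradle origin; x away from the robot, level.
- bar (a joint): Hinged contact bar of the empty rest, rad: 0 = down, lying on a seated handset's upper face near the head; grows as it swings up and back (about 1.57 = square to the rail); travel -0.1 to 1.95; it starts raised at 1.55 to 1.85. It stays where it is left (hinge friction 0.05 N m, so about 1 N at the tip moves it).
- bar_hinge (a point): Hinge axis of that bar: 115 mm up the slope from the cradle origin, 46 mm out from the rail's top face; the axis runs along the cradle's y. The point has the cradle's axes.
- bar_tip (a point): Middle of the black crosspiece at the bar's free end, 70 mm from the hinge axis. The crosspiece is 50 mm wide (along the hinge axis), 16 x 13 mm in section; the steel arm behind it is 14 mm wide, 10 mm thick.
- done_handset: An equal handset already lying on the other rest with its bar down; leave it. Origin: centre of its back, on that rest's rail; its frame is level, the handset itself slopes up 30 degrees along x.
- full_bar (a joint): The bar of that loaded rest, rad; it is down (0). Leave it.
- small_handset: A smaller white handset, 100 x 40 x 28 mm, of one width throughout, lying on the bench near the large one; leave it. Origin under its centre, x lengthwise.
- wand: A black and copper wand, 165 x 36 x 26 mm, lying on the bench; leave it. Origin under its middle.
- jar: A clear jar with a grey cap, 70 mm across, 90 mm tall; leave it. Origin under its centre.
- tape: A grey plastic ring (empty reel), 90 mm across, 22 mm tall, lying flat; leave it. Origin under its centre.
- driver: A screwdriver with a black handle lying on the bench; leave it.
Things that resemble listed ones, but are neither listed nor needed, are in the scene too. Leave any blue or pink look-alike of the handset alone.

How it is judged:
By the outcome, as a careful person would: the job done as asked, in the order asked, and still so for the second after the job is handed in, with the robot touching nothing.
It also fails if it takes over 58 s, if anything falls off the work surface, if the arm or the gripper's body presses on something with over 40 N, if the wrist force passes 120 N, or if a joint passes its speed limit or range.

## Working session

There is one attempt and no reset: what is moved stays moved. The work goes in short steps, Python scripts to look and compute and a tool call to move; the robot and the scene stay as the last step left them, time stands still between calls to the robot, and variables do not carry over. Pictures are saved under pics/ and viewed, and the job is handed in when it is done.

Besides the shell and the picture viewer there is one more tool, called after ">>>" by a JSON object that holds its "fn" and its "kwargs". step_arm: Moves the arm, as the interface text tells. Its arguments: {"type":"object","properties":{"deltas":{"type":"array"}},"required":["deltas"]}

```bash
ls; mkdir -p pics; python3 - <<'E'
from plant import env
import cv2
for n in ("side","top","wrist"):
    s=env.state(); im=env.get_image(n); cv2.imwrite(f"pics/a_{n}.png",im)
    print(n,env.calibration(n))
print(env.state(), env.nose_length)
E
```

```text
pics
side {'fx': 450.148025338359, 'fy': 450.148025338359, 'cx': 313.4150329756895, 'cy': 239.12757090855447, 'rvec': array([ 0.60826645, -2.70958875,  1.10107932]), 'tvec': array([0.40743282, 0.31745228, 1.02176756])}
top {'fx': 517.8136602739276, 'fy': 517.8136602739276, 'cx': 321.44387163868913, 'cy': 241.52672356454084, 'rvec': array([ 2.11432414, -2.17255718,  0.15704883]), 'tvec': array([-0.09752425,  0.52234701,  1.4528491 ])}
wrist {'fx': 420.18234996600773, 'fy': 420.18234996600773, 'cx': 316.73903419516944, 'cy': 240.22502897395466, 'T_tool_cam': array([[-9.30429825e-04,  9.56358497e-01,  2.92194385e-01,
        -7.47223096e-02],
       [-1.84030791e-04, -2.92194671e-01,  9.56358845e-01,
        -1.17765338e-01],
       [ 9.99999550e-01,  8.36052029e-04,  4.47866047e-04,
        -1.02032388e-03],
       [ 0.00000000e+00,  0.00000000e+00,  0.00000000e+00,
         1.00000000e+00]])}
{'clock': 0.15, 'joints': array([-1.32800935e+00,  2.86994668e-01,  1.57786199e+00,  2.56161838e-06,
        1.27858811e+00, -1.50004142e-01]), 'qd': array([ 3.15523778e-04, -1.74286544e-03, -2.14271353e-03,  6.56188281e-05,
       -8.93225833e-04,  8.82867467e-04]), 'joint_torque': array([ 8.20923215e-04, -4.06599712e+01, -2.93140894e+01, -1.32299583e-04,
        3.96407748e-03, -7.64136956e-06]), 'tool_pos': array([ 0.25827949, -0.62312217,  0.25523169]), 'tool_rot': array([-0.39919087,  2.00785264, -2.00406839]), 'ft_force': array([-0.06694897,  0.5863749 , -1.34516885]), 'ft_torque': array([-0.00321589,  0.03780001,  0.02196026]), 'finger_gap': 0.08498046571763829} 0.025
```

View pics/a_side.png

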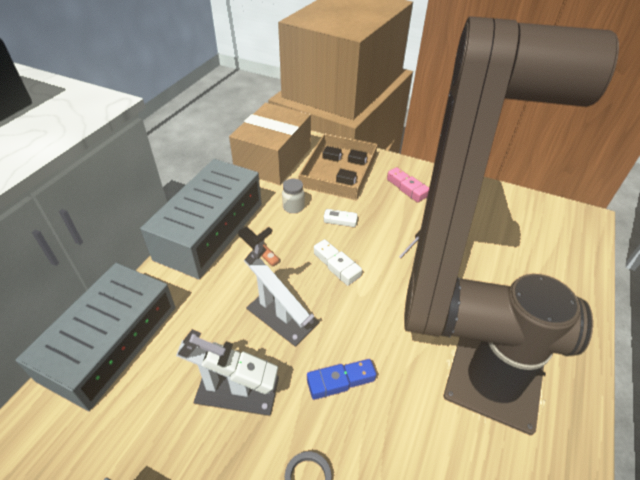

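View pics/a_top.png

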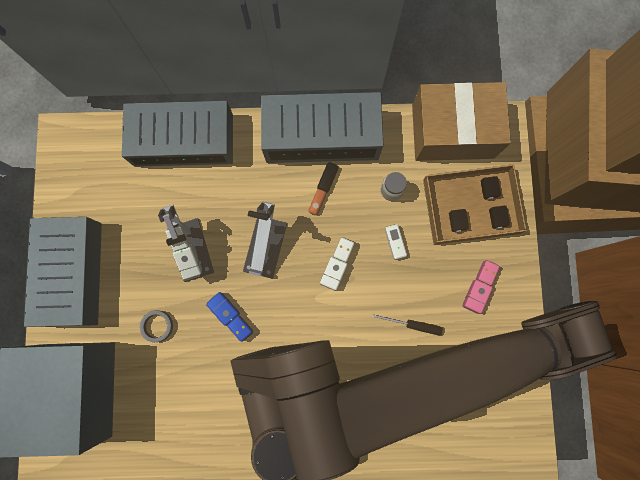

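View pics/a_wrist.png

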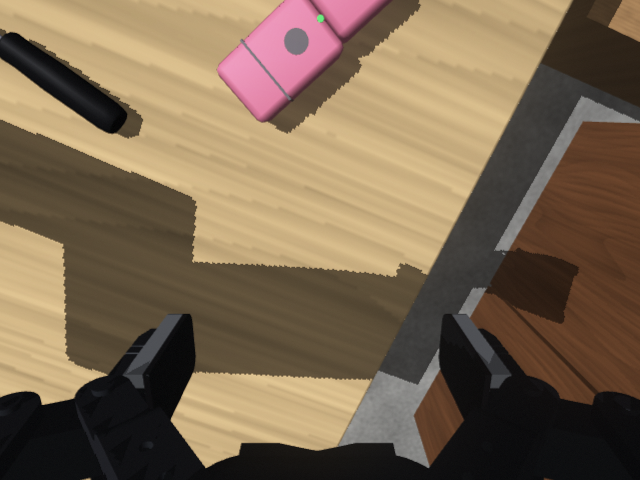

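Candidates for the large white handset in the top picture:
- White at (338,264): two widths, the head with brass contacts pointing away. This fits the description.
- Small white at (397,242).
- Done handset on its rest at (186,255).
- Blue at (230,316).
- Pink at (482,287).

Next I'll check a close crop and measure.

```bash
cat > h.py <<'E'
from plant import env
import numpy as np, cv2
from scipy.spatial.transform import Rotation as R
def cam(n):
    c=env.calibration(n); K=np.array([[c['fx'],0,c['cx']],[0,c['fy'],c['cy']],[0,0,1.]])
    if n=='wrist':
        s=env.state(); T=np.eye(4); T[:3,:3]=R.from_rotvec(s['tool_rot']).as_matrix(); T[:3,3]=s['tool_pos']
        W=np.linalg.inv(T@np.array(c['T_tool_cam'])); return K,W[:3,:3],W[:3,3]
    return K,cv2.Rodrigues(np.array(c['rvec']))[0],np.array(c['tvec'])
def proj(n,p,C=None):
    K,Rm,t=C or cam(n); q=(Rm@np.atleast_2d(p).T).T+t; q=q@K.T; return q[:,:2]/q[:,2:]
def ray(n,uv,C=None):
    K,Rm,t=C or cam(n); d=Rm.T@np.linalg.solve(K,[uv[0],uv[1],1.]); return -Rm.T@t,d/np.linalg.norm(d)
def atz(n,uv,z,C=None):
    o,d=ray(n,uv,C); return o+d*(z-o[2])/d[2]
def tri(obs):
    A=np.zeros((3,3));b=np.zeros(3)
    for n,uv,*C in obs:
        o,d=ray(n,uv,*C); P=np.eye(3)-np.outer(d,d); A+=P;b+=P@o
    x=np.linalg.solve(A,b); r=[np.linalg.norm(np.cross(x-ray(n,uv,*C)[0],ray(n,uv,*C)[1]))*1e3 for n,uv,*C in obs]
    return x,np.round(r,1)
E
python3 - <<'E'
from h import *
for t in ("handset","handset_head","cradle","rest","bar_hinge","bar_tip","done_handset","small_handset"):
    for n in ("top","side"):
        r=env.tip_of(n,t); print(t,n,[(np.round(q['position'][::-1],1).tolist(),round(q['confidence'],2)) for q in r[:4]])
im=cv2.imread('pics/a_top.png')
cv2.imwrite('pics/c1.png',cv2.resize(im[180:300,220:420],None,fx=4,fy=4,interpolation=2))
im=cv2.imread('pics/a_side.png')
cv2.imwrite('pics/c2.png',cv2.resize(im[200:350,220:380],None,fx=4,fy=4,interpolation=2))
s=env.state();print(R.from_rotvec(s['tool_rot']).as_matrix().round(3))
E
```

```text
handset top [([235.4, 317.1], 0.98), ([336.8, 261.0], 0.68), ([479.0, 288.9], 0.62), ([259.9, 247.6], 0.31)]
handset side [([407.2, 187.6], 0.95), ([333.6, 265.0], 0.92), ([342.3, 379.3], 0.55), ([421.1, 237.9], 0.46)]
handset_head top [([349.3, 238.9], 0.93), ([490.2, 263.5], 0.71), ([248.7, 340.5], 0.58)]
handset_head side [([395.6, 172.4], 0.91), ([316.7, 244.2], 0.89), ([372.3, 368.9], 0.66), ([258.6, 247.0], 0.54)]
cradle top [([258.5, 246.6], 0.65)]
cradle side [([283.0, 298.0], 0.82), ([257.6, 247.3], 0.15)]
rest top [([260.7, 248.8], 0.82)]
rest side [([285.4, 315.1], 0.64)]
bar_hinge top [([268.1, 209.7], 0.74), ([348.5, 237.0], 0.36)]
bar_hinge side []
bar_tip top [([259.3, 216.5], 0.5)]
bar_tip side [([260.6, 233.5], 0.65)]
done_handset top [([185.1, 251.1], 0.55)]
done_handset side [([235.3, 371.1], 0.7)]
small_handset top [([395.9, 243.1], 0.98)]
small_handset side [([339.3, 220.8], 0.65), ([256.7, 250.2], 0.46)]
[[-0.924  0.     0.383]
 [-0.383 -0.    -0.924]
 [ 0.    -1.     0.   ]]
```

View pics/c1.png

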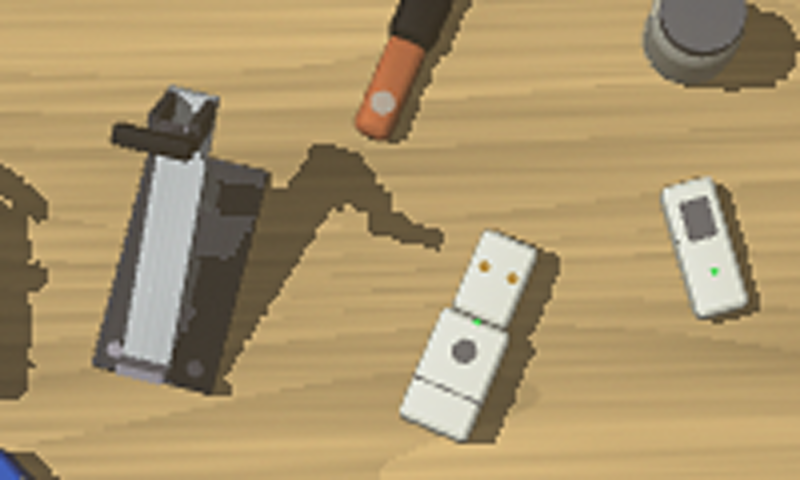

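View pics/c2.png

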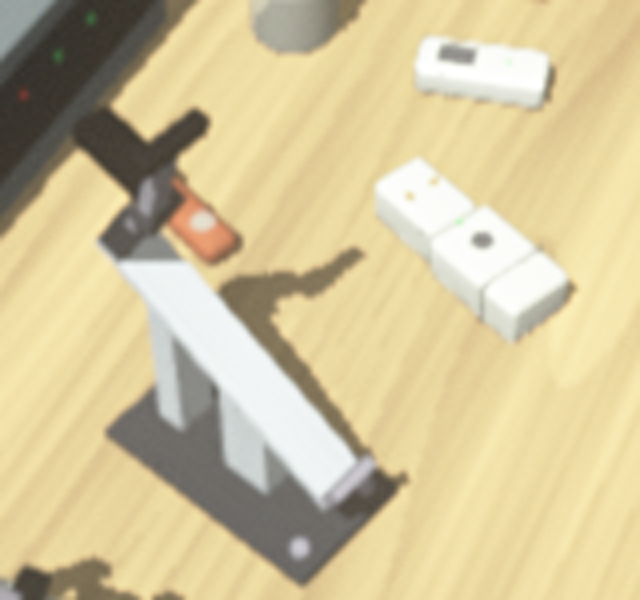

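The choice is the white one at (338,264): two widths, brass contacts at the head end away from the robot, larger than the white one at (397,242). Now I'll fit poses.

```bash
cat > fit.py <<'E'
from h import *
from scipy.optimize import minimize
def boxpts(x0,x1,w,z0,z1): return np.array([[x,y,z] for x in(x0,x1) for y in(-w/2,w/2) for z in (z0,z1)])
B=[boxpts(-.075,.011,.054,0,.038),boxpts(.011,.075,.044,0,.038)]
def sil(n,C,P,shape=(480,640),S=4):
    m=np.zeros((shape[0]*S,shape[1]*S),np.uint8)
    for b in B:
        uv=proj(n,P(b),C); h=cv2.convexHull(((uv+.5)*S).astype(np.int32)); cv2.fillConvexPoly(m,h,1)
    return m
def mask(im,c,r):
    hsv=cv2.cvtColor(im,cv2.COLOR_BGR2HSV); m=((hsv[...,1]<45)&(hsv[...,2]>120)).astype(np.uint8)
    z=np.zeros_like(m); cv2.circle(z,c,r,1,-1); m&=z
    m=cv2.morphologyEx(m,cv2.MORPH_CLOSE,np.ones((7,7)))
    nl,l,st,_=cv2.connectedComponentsWithStats(m); k=1+np.argmax(st[1:,4]); return (l==k).astype(np.uint8)
def fitflat(obs,x0):
    S=4; M=[(n,C,cv2.resize(m,None,fx=S,fy=S,interpolation=0)) for n,C,m in obs]
    def f(v):
        P=lambda b:b@R.from_euler('z',v[2]*10).as_matrix().T+[v[0],v[1],0]
        return sum(1-(s&m).sum()/max(1,(s|m).sum()) for n,C,m in M for s in [sil(n,C,P)])
    r=minimize(f,[x0[0],x0[1],x0[2]/10],method='Nelder-Mead',options=dict(initial_simplex=np.array([x0[0],x0[1],x0[2]/10])+np.array([[0,0,0],[.01,0,0],[0,.01,0],[0,0,.02]]),xatol=1e-5,fatol=1e-5))
    return r.x*[1,1,10],r.fun
E
python3 - <<'E'
from fit import *
T=cam('top');S=cam('side')
a=tri([('top',(336.8,261),T),('side',(333.6,265),S)]);b=tri([('top',(349.3,238.9),T),('side',(316.7,244.2),S)])
print(a,b); y=np.arctan2(*(b[0]-a[0])[[1,0]]);print(y)
mt=mask(cv2.imread('pics/a_top.png'),(338,264),40);ms=mask(cv2.imread('pics/a_side.png'),(337,262),38);print(mt.sum(),ms.sum())
for o in ([('top',T,mt)],[('side',S,ms)],[('top',T,mt),('side',S,ms)]): print(fitflat(o,[*a[0][:2],y]))
for nm,t,s in (('cradle',(258.5,246.6),(283,298)),('rest',(260.7,248.8),(285.4,315.1)),('tip',(259.3,216.5),(260.6,233.5)),('done',(185.1,251.1),(235.3,371.1))): print(nm,tri([('top',t,T),('side',s,S)]))
print('small',atz('top',(396,243),.0,T))
# rail manual corners fit
from scipy.optimize import least_squares
tp=np.array([[122,357],[168,365]])/4+[220,180]
sp=np.array([[120,262],[188,262],[323,503]])/4+[220,200]
print([atz('top',p,.095-.0375,T).round(3) for p in tp])
E
```

```text
(array([ 0.46349606, -0.15579166,  0.00170344]), array([2.6, 2.6])) (array([ 0.52886367, -0.19288831,  0.01961609]), array([1., 1.]))
-0.5161857169229546
867 1070
(array([ 0.45804994, -0.15640474, -0.42596907]), np.float64(0.07627118644067798))
(array([ 0.45614028, -0.15963016, -0.4754543 ]), np.float64(0.11609171658748196))
(array([ 0.45594196, -0.15606476, -0.44108315]), np.float64(0.2097108655017481))
cradle (array([0.50135572, 0.06295874, 0.09194739]), array([0.8, 0.8]))
rest (array([0.50096415, 0.06386751, 0.0246421 ]), array([4.3, 4.3]))
tip (array([0.55556855, 0.0407782 , 0.26256927]), array([3.2, 3.2]))
done (array([0.4990724 , 0.26873489, 0.09035066]), array([4., 4.]))
small [ 0.51481758 -0.33161552  0.        ]
[array([0.443, 0.091, 0.058]), array([0.437, 0.058, 0.058])]
```

>>> {"fn": "step_arm", "kwargs": {"deltas": [{"dx": -356, "dz": -361, "yaw": -66, "gripper": 1}, {"dx": -356, "dz": -361, "yaw": -66, "gripper": 1}, {"dx": -356, "dz": -361, "yaw": -66, "gripper": 1}, {"dx": -356, "dz": -361, "yaw": -66, "gripper": 1}, {"dx": -356, "dz": -361, "yaw": -66, "gripper": 1}, {"dx": -356, "dz": -361, "yaw": -66, "gripper": 1}, {"dx": -356, "dz": -361, "yaw": -66, "gripper": 1}, {"dx": -356, "dz": -361, "yaw": -66, "gripper": 1}]}}

```text
invalid input
```

```bash
cat >> h.py <<'E'
def go(x,y,z,ang):
    "deltas to put TCP at x,y,z with tool +x pointing at world angle ang"
    s=env.state(); M=R.from_rotvec(s['tool_rot']).as_matrix()
    d=M.T@(np.array([x,y,z])-s['tool_pos'])*1e3
    a=np.arctan2(M[1,0],M[0,0]); w=(ang-a+np.pi)%(2*np.pi)-np.pi
    print('pos',s['tool_pos'].round(4),'ang',round(a,4),'q',s['joints'].round(2),'t',round(s['clock'],2),'gap',round(s['finger_gap'],4),'F',s['ft_force'].round(1)); print('dx,dy,dz',d.round(1),'yaw',round(-np.degrees(w),2))
E
python3 - <<'E'
from h import *
go(.448,-.153,.255,-.44)
E
```

```text
pos [ 0.2584 -0.6236  0.2564] ang -2.7488 q [-1.33  0.29  1.58  0.    1.28 -0.15] t 0.95 gap 0.0853 F [-0.2  0.3 -0.1]
dx,dy,dz [-355.3    1.3 -362.2] yaw -132.29
```

>>> {"fn": "step_arm", "kwargs": {"deltas": [{"dx": -356, "dy": 0, "dz": -361, "yaw": -66, "gripper": 1}, {"dx": -356, "dy": 0, "dz": -361, "yaw": -66, "gripper": 1}, {"dx": -356, "dy": 0, "dz": -361, "yaw": -66, "gripper": 1}, {"dx": -356, "dy": 0, "dz": -361, "yaw": -66, "gripper": 1}, {"dx": -356, "dy": 0, "dz": -361, "yaw": -66, "gripper": 1}, {"dx": -356, "dy": 0, "dz": -361, "yaw": -66, "gripper": 1}, {"dx": -356, "dy": 0, "dz": -361, "yaw": -66, "gripper": 1}, {"dx": -356, "dy": 0, "dz": -361, "yaw": -66, "gripper": 1}]}}

```text
clock: 1.75
tool_pos: [0.4092, -0.2511, 0.2567]
tool_rot: [-1.199, 1.224, -1.226]
ft_force: [1.7, -1.0, 0.4]
finger_gap: 0.0858
```

```bash
python3 - <<'E'
from h import *
go(.448,-.153,.255,-.44)
E
```

```text
pos [ 0.4092 -0.2511  0.2567] ang -1.5923 q [-0.76 -0.16  2.04  0.    1.25 -0.74] t 1.75 gap 0.0858 F [ 1.7 -1.   0.4]
dx,dy,dz [-98.9   1.7  36.7] yaw -66.02
```

>>> {"fn": "step_arm", "kwargs": {"deltas": [{"dx": -99, "dy": 0, "dz": 37, "yaw": -66, "gripper": 1}, {"dx": -99, "dy": 0, "dz": 37, "yaw": -66, "gripper": 1}, {"dx": -99, "dy": 0, "dz": 37, "yaw": -66, "gripper": 1}, {"dx": -99, "dy": 0, "dz": 37, "yaw": -66, "gripper": 1}, {"dx": -99, "dy": 0, "dz": 37, "yaw": -66, "gripper": 1}, {"dx": -99, "dy": 0, "dz": 37, "yaw": -66, "gripper": 1}, {"dx": -99, "dy": 0, "dz": 37, "yaw": -66, "gripper": 1}, {"dx": -99, "dy": 0, "dz": 37, "yaw": -66, "gripper": 1}]}}

```text
clock: 2.55
tool_pos: [0.4485, -0.1549, 0.2565]
tool_rot: [-1.543, 0.345, -0.345]
ft_force: [-0.9, 0.0, -0.9]
finger_gap: 0.0854
```

```bash
python3 - <<'E'
from fit import *
go(.448,-.153,.255,-.44)
C=cam('wrist'); im=env.get_image('wrist'); cv2.imwrite('pics/b_w.png',im)
cv2.imwrite('pics/b_t.png',env.get_image('top')); cv2.imwrite('pics/b_s.png',env.get_image('side'))
p=proj('wrist',[[.457,-.157,.019]],C)[0];print(p)
m=mask(im,tuple(int(v) for v in p),200);print(m.sum())
r=fitflat([('wrist',C,m)],[.457,-.157,-.44]);print(r)
P=lambda b:b@R.from_euler('z',r[0][2]).as_matrix().T+[r[0][0],r[0][1],0]
s=cv2.resize(sil('wrist',C,P),(640,480),interpolation=0)
c,_=cv2.findContours(s,0,1);cv2.drawContours(im,c,-1,(0,0,255),1);c,_=cv2.findContours(m,0,1);cv2.drawContours(im,c,-1,(0,255,0),1)
cv2.imwrite('pics/b_wo.png',im)
E
```

```text
pos [ 0.4485 -0.1549  0.2565] ang -0.4398 q [-0.55 -0.17  2.05 -0.    1.26 -1.68] t 2.55 gap 0.0854 F [-0.9  0.  -0.9]
dx,dy,dz [-1.2  1.5  1.5] yaw 0.01
[317.6978188  212.65596745]
9637
(array([ 0.45869519, -0.15552046, -0.43497804]), np.float64(0.12157827872821636))
```

View pics/b_wo.png

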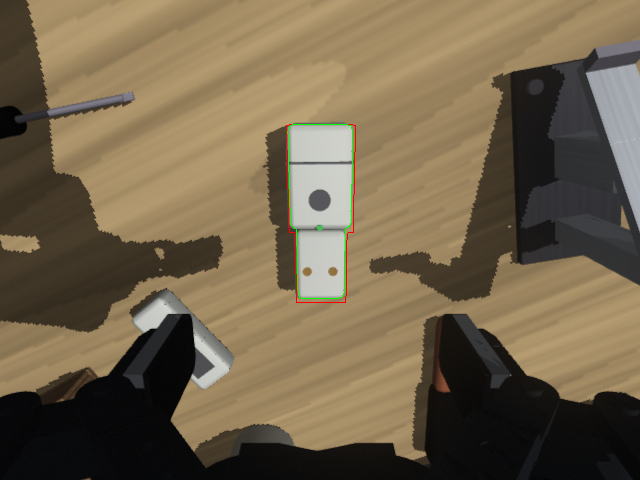

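View pics/b_s.png

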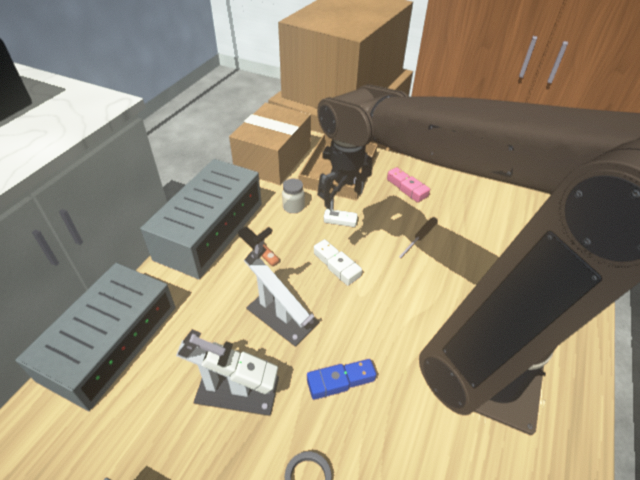

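```bash
python3 - <<'E'
from h import *
go(.45,.075,.34,-.19)
E
```

```text
pos [ 0.4484 -0.1549  0.2565] ang -0.4471 q [-0.55 -0.17  2.05  0.    1.26 -1.67] t 2.7 gap 0.0856 F [ 0.  -0.2  0.1]
dx,dy,dz [-98.  -83.5 208. ] yaw -14.73
```

>>> {"fn": "step_arm", "kwargs": {"deltas": [{"dx": 0, "dy": -50, "dz": 0, "yaw": 0, "gripper": 1}, {"dx": -98, "dy": -84, "dz": 208, "yaw": -15, "gripper": 1}, {"dx": -98, "dy": -84, "dz": 208, "yaw": -15, "gripper": 1}, {"dx": -98, "dy": -84, "dz": 208, "yaw": -15, "gripper": 1}, {"dx": -98, "dy": -84, "dz": 208, "yaw": -15, "gripper": 1}, {"dx": -98, "dy": -84, "dz": 208, "yaw": -15, "gripper": 1}, {"dx": -98, "dy": -84, "dz": 208, "yaw": -15, "gripper": 1}, {"dx": -98, "dy": -84, "dz": 208, "yaw": -15, "gripper": 1}]}}

```text
clock: 3.5
tool_pos: [0.4494, 0.0755, 0.3405]
tool_rot: [-1.567, 0.143, -0.144]
ft_force: [-0.0, -0.9, -0.6]
finger_gap: 0.0855
```

```bash
python3 - <<'E'
from fit import *
go(.45,.075,.34,-.19)
C=cam('wrist'); im=env.get_image('wrist'); cv2.imwrite('pics/c_w.png',im)
import pickle; pickle.dump(C,open('c_w.pkl','wb'))
for t in ("cradle","rest","bar_hinge","bar_tip"):
    r=env.tip_of('wrist',t); print(t,[(np.round(q['position'][::-1],1).tolist(),round(q['confidence'],2)) for q in r[:4]])
E
```

```text
pos [0.4494 0.0755 0.3405] ang -0.1826 q [-0.06 -0.27  1.99 -0.    1.43 -1.44] t 3.5 gap 0.0855 F [-0.  -0.9 -0.6]
dx,dy,dz [ 0.7  0.5 -0.4] yaw 0.42
cradle [([308.3, 263.1], 0.7)]
rest [([311.4, 231.0], 0.68)]
bar_hinge [([300.3, 401.5], 0.6)]
bar_tip [([295.2, 447.1], 0.9)]
```

View pics/c_w.png

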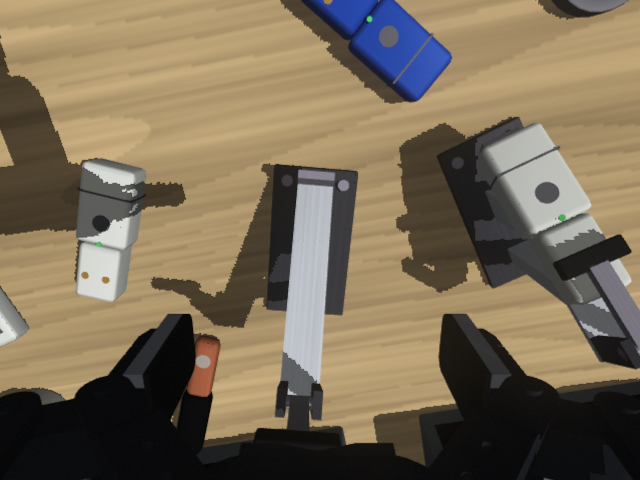

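```bash
python3 - <<'E'
from h import *
im=cv2.imread('pics/c_w.png')
a=cv2.resize(im[155:335,255:375],None,fx=4.4,fy=3.3333,interpolation=2);cv2.imwrite('pics/c_z1.png',cv2.resize(im[150:330,250:370],None,fx=3.33,fy=3.33,interpolation=2))
cv2.imwrite('pics/c_z2.png',cv2.resize(im[300:480,230:380],None,fx=3.33,fy=3.33,interpolation=2))
E
```

```text
(no output)
```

View pics/c_z1.png

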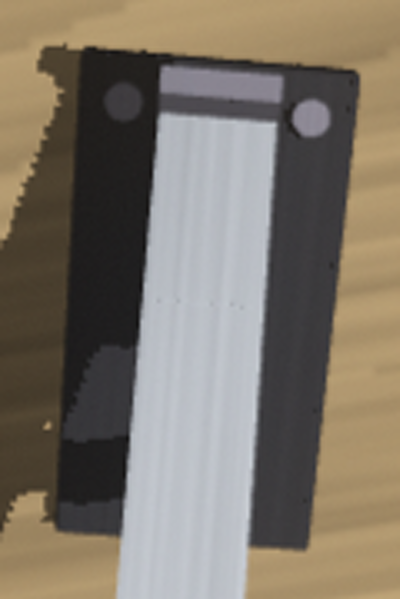

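View pics/c_z2.png

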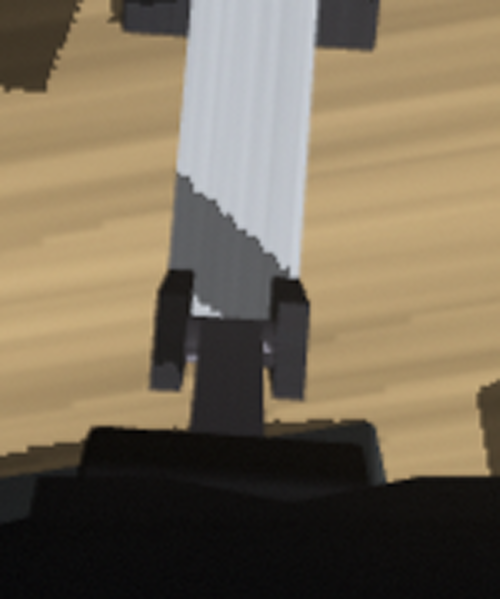

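```bash
cat > rest.py <<'E'
from h import *
SL=np.radians(30)
def c2w(p,v):
    p=np.atleast_2d(p); q=np.c_[p[:,0]*np.cos(SL)-p[:,2]*np.sin(SL),p[:,1],p[:,0]*np.sin(SL)+p[:,2]*np.cos(SL)+.095]
    return q@R.from_euler('z',v[2]).as_matrix().T+[v[0],v[1],0]
E
python3 - <<'E'
from rest import *
import pickle
from scipy.optimize import least_squares
C=pickle.load(open('c_w.pkl','rb'))
pl=np.array([[-.085,-.045,.01],[-.085,.045,.01],[.085,-.045,.01],[.085,.045,.01]]);plp=np.array([[274,164.1],[357.2,171],[267.1,309.2],[342.2,314.9]])
cr=np.array([[-.075,-.017,0],[-.075,.017,0],[-.075,-.017,.016],[-.075,.017,.016]]);crp=np.array([[297.1,183.9],[333.2,186.9],[298,178.5],[335,180.6]])
ed=[(-.017,(285.1,329.6)),(.017,(323.6,329.6)),(-.017,(281.7,379.6)),(.017,(320.1,379.6)),(-.017,(287,300)),(.017,(324.9,300))]
def res(v,full=False,w=(1,1,1)):
    a=(proj('w',pl@R.from_euler('z',v[2]).as_matrix().T+[v[0],v[1],0],C)-plp)
    b=(proj('w',c2w(cr,v),C)-crp)
    e=[]
    for y,p in ed:
        q=proj('w',c2w([[-.07,y,0],[.12,y,0]],v),C); d=q[1]-q[0]; e.append(((p[0]-q[0,0])*d[1]-(p[1]-q[0,1])*d[0])/np.hypot(*d))
    if full: return a.round(1).tolist(),b.round(1).tolist(),np.round(e,1)
    return np.r_[w[0]*a.ravel(),w[1]*b.ravel(),w[2]*np.array(e)]
for w in ((1,1,1),(1,0,0),(0,1,1)):
    r=least_squares(res,[.501,.063,-.19],kwargs=dict(w=w)); print(w,r.x.round(4),res(r.x,True))
r=least_squares(res,[.501,.063,-.19]).x
for n in('top','side','wrist'):
    Cn=C if n=='wrist' else cam(n)
    im=cv2.imread({'top':'pics/b_t.png','side':'pics/b_s.png','wrist':'pics/c_w.png'}[n])
    print(n,[proj(n,c2w([p],r),Cn)[0].round(1).tolist() for p in ([0,0,0],[-.075,0,0],[.115,0,.046])])
    for th in (1.55,1.65,1.75,1.85):
        t=np.array([.115-.07*np.cos(th),0,.046+.07*np.sin(th)]); print(th,proj(n,c2w([t],r),Cn)[0].round(1),end=' ')
    print()
E
```

```text
(1, 1, 1) [ 0.5085  0.0584 -0.2621] ([[0.0, -5.1], [1.8, -5.1], [-0.4, -3.8], [0.9, -3.9]], [[0.2, 3.9], [-0.7, 3.7], [-0.8, 3.3], [-1.2, 4.1]], array([-0.1,  0.1,  0.7, -0.1, -0.7, -0.5]))
(1, 0, 0) [ 0.5135  0.0568 -0.2599] ([[-0.6, -0.0], [0.8, -0.3], [-0.7, 0.4], [0.5, 0.1]], [[-0.6, 9.3], [-1.6, 9.0], [-1.7, 9.0], [-2.1, 9.7]], array([-0.1,  0.4,  0.7,  0.1, -0.6, -0.1]))
(0, 1, 1) [ 0.5051  0.0594 -0.2638] ([[0.4, -8.6], [2.4, -8.4], [-0.3, -6.6], [1.2, -6.6]], [[0.6, 0.2], [-0.2, 0.0], [-0.4, -0.6], [-0.6, 0.4]], array([-0. ,  0. ,  0.9, -0.2, -0.7, -0.6]))
top [[260.1, 244.1], [255.9, 268.2], [262.9, 210.5]]
1.55 [256.5 219.4] 1.65 [256.9 216.8] 1.75 [257.4 214.1] 1.85 [258.  211.3] 
side [[280.8, 294.7], [301.7, 318.7], [254.4, 251.3]]
1.55 [264.  240.5] 1.65 [261.9 238.1] 1.75 [259.6 235.8] 1.85 [257.3 233.7] 
wrist [[309.1, 266.0], [314.9, 189.2], [299.2, 406.6]]
1.55 [299.3 423.3] 1.65 [298.4 435.9] 1.75 [297.5 448.3] 1.85 [296.5 460.2]
```

```bash
python3 - <<'E'
from rest import *
for n,f,(x0,y0,w,h) in (('top','pics/b_t.png',(230,190,75,95)),('side','pics/b_s.png',(220,215,110,135))):
    im=cv2.imread(f)[y0:y0+h,x0:x0+w]; out=[]
    for v in ([.5051,.0594,-.2638],[.5135,.0568,-.26]):
        k=5 if n=='top' else 3.6
        o=cv2.resize(im,None,fx=k,fy=k,interpolation=2)
        def L(P): 
            u=((proj(n,P)-[x0,y0]+.5)*k).astype(int); cv2.polylines(o,[u.reshape(-1,1,2)],True,(0,0,255),1)
        L(c2w([[-.075,-.017,0],[-.075,.017,0],[.126,.017,0],[.126,-.017,0]],v))
        L(c2w([[-.075,-.017,0],[-.075,.017,0],[-.075,.017,.016],[-.075,-.017,.016]],v))
        L(np.array([[-.085,-.045,.01],[-.085,.045,.01],[.085,.045,.01],[.085,-.045,.01]])@R.from_euler('z',v[2]).as_matrix().T+[v[0],v[1],0])
        out.append(o)
    cv2.imwrite(f'pics/d_{n}.png',np.hstack(out))
E
```

```text
(no output)
```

View pics/d_top.png

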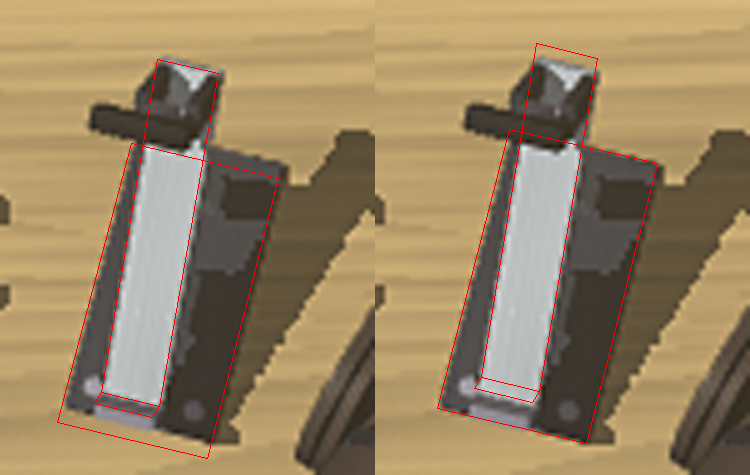

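View pics/d_side.png

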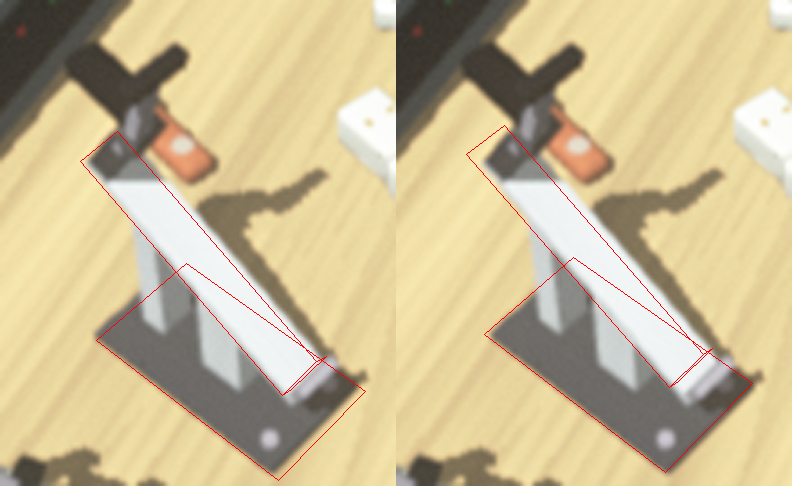

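Findings so far:
- Handset at (0.459, -0.156), yaw -0.435. The wrist, top and side fits agree within about 4 mm.
- Cradle at about (0.505, 0.0595), yaw -0.263.
- Bar at about 1.7 rad.

The base plate sits about 8 mm off the lip-based fit. I trust the lip and rail, since the top view confirms them. Next is the grasp, at 10 mm footward of the handset's middle.

```bash
python3 - <<'E'
from h import *
go(.4496,-.1513,.12,-.435)
E
```

```text
pos [0.4495 0.0739 0.34  ] ang -0.1856 q [-0.06 -0.27  1.99 -0.    1.43 -1.45] t 3.75 gap 0.0855 F [-0.1 -0.7  0.6]
dx,dy,dz [  41.8  220.  -221.3] yaw 14.29
```

>>> {"fn": "step_arm", "kwargs": {"deltas": [{"dx": 11, "dy": 0, "dz": -50, "yaw": 7, "gripper": 1}, {"dx": 21, "dy": 0, "dz": -100, "yaw": 14, "gripper": 1}, {"dx": 31, "dy": 20, "dz": -145, "yaw": 14.3, "gripper": 1}, {"dx": 42, "dy": 50, "dz": -185, "yaw": 14.3, "gripper": 1}, {"dx": 42, "dy": 90, "dz": -221, "yaw": 14.3, "gripper": 1}, {"dx": 42, "dy": 140, "dz": -221, "yaw": 14.3, "gripper": 1}, {"dx": 42, "dy": 180, "dz": -221, "yaw": 14.3, "gripper": 1}, {"dx": 42, "dy": 220, "dz": -221, "yaw": 14.3, "gripper": 1}]}}

```text
clock: 4.55
tool_pos: [0.4493, -0.1511, 0.1179]
tool_rot: [-1.543, 0.343, -0.341]
ft_force: [-0.0, 0.3, 1.0]
finger_gap: 0.0854
```

```bash
python3 - <<'E'
from fit import *
C=cam('wrist'); im=env.get_image('wrist')
p=proj('wrist',[[.457,-.157,.019]],C)[0]
m=mask(im,tuple(int(v) for v in p),300)
r=fitflat([('wrist',C,m)],[.4587,-.1555,-.435]);print(r)
go(.4496,-.1513,.027,-.435)
P=lambda b:b@R.from_euler('z',r[0][2]).as_matrix().T+[r[0][0],r[0][1],0]
s=cv2.resize(sil('wrist',C,P),(640,480),interpolation=0)
c,_=cv2.findContours(s,0,1);cv2.drawContours(im,c,-1,(0,0,255),1)
cv2.imwrite('pics/e_w.png',im)
E
```

```text
(array([ 0.45959821, -0.15623526, -0.43211857]), np.float64(0.2709822678749454))
pos [ 0.4452 -0.1486  0.1112] ang -0.4361 q [-0.54  0.01  2.17 -0.    0.97 -1.67] t 4.6 gap 0.0854 F [-3.2 -0.4 -3.1]
dx,dy,dz [ 6.3 84.2 -0.7] yaw -0.06
```

View pics/e_w.png

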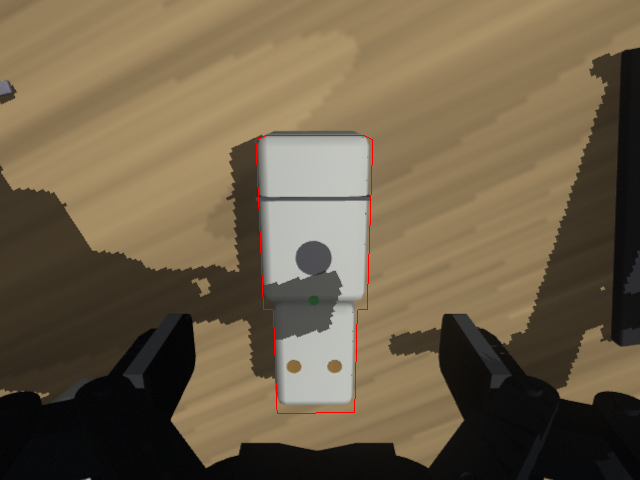

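>>> {"fn": "step_arm", "kwargs": {"deltas": [{"dx": 0, "dy": 0, "dz": 0, "yaw": 0, "gripper": 1}, {"dx": 0, "dy": 25, "dz": 0, "yaw": 0, "gripper": 1}, {"dx": 0, "dy": 50, "dz": 0, "yaw": 0, "gripper": 1}, {"dx": 0, "dy": 65, "dz": 0, "yaw": 0, "gripper": 1}, {"dx": 0, "dy": 75, "dz": 0, "yaw": 0, "gripper": 1}, {"dx": 0, "dy": 80, "dz": 0, "yaw": 0, "gripper": 1}, {"dx": 0, "dy": 80, "dz": 0, "yaw": 0, "gripper": 1}, {"dx": 0, "dy": 80, "dz": 0, "yaw": 0, "gripper": 1}]}}

```text
clock: 5.4
tool_pos: [0.4515, -0.1505, 0.0416]
tool_rot: [-1.545, 0.338, -0.341]
ft_force: [-0.4, -0.2, -0.4]
finger_gap: 0.0855
```

```bash
python3 - <<'E'
from fit import *
C=cam('wrist'); im=env.get_image('wrist')
cv2.imwrite('pics/f_w.png',im); cv2.imwrite('pics/f_s.png',cv2.resize(env.get_image('side')[150:350,230:460],None,fx=3,fy=3))
go(.4496,-.1513,.027,-.435)
E
```

```text
pos [ 0.4513 -0.1504  0.0414] ang -0.4327 q [-0.54  0.15  2.19 -0.    0.8  -1.67] t 5.5 gap 0.0854 F [0.  0.6 0.1]
dx,dy,dz [-1.2 14.4 -1.5] yaw 0.13
```

View pics/f_w.png

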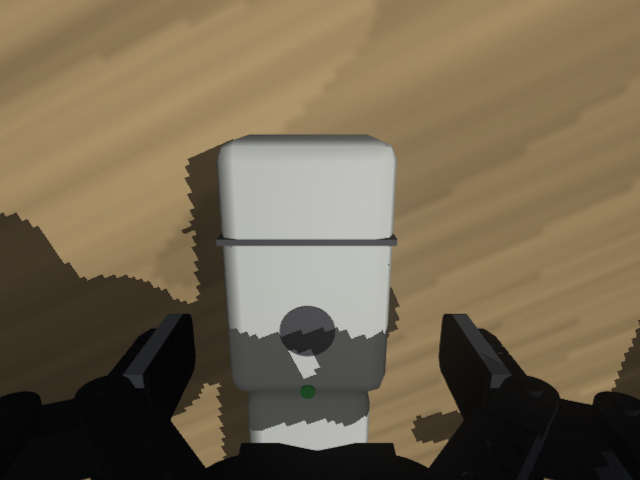

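View pics/f_s.png

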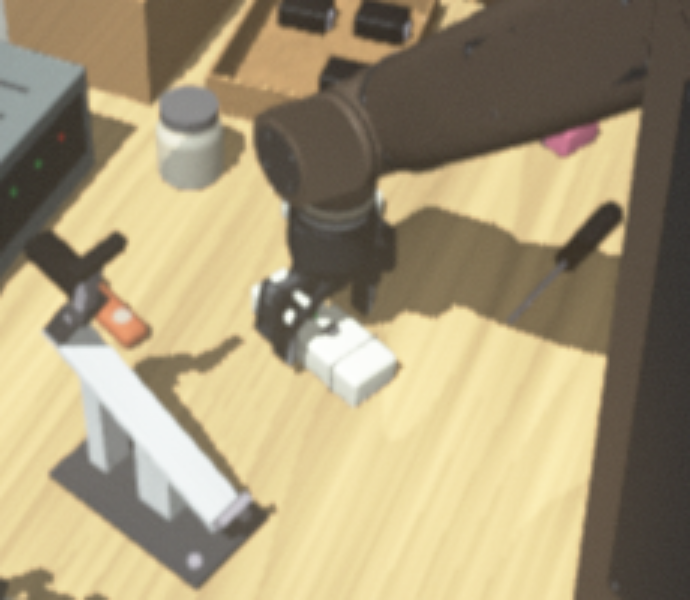

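>>> {"fn": "step_arm", "kwargs": {"deltas": [{"dx": -1, "dy": 4, "dz": -3, "yaw": 0, "gripper": 1}, {"dx": -1, "dy": 9, "dz": -3, "yaw": 0, "gripper": 1}, {"dx": -1, "dy": 12, "dz": -3, "yaw": 0, "gripper": 1}, {"dx": -1, "dy": 13, "dz": -3, "yaw": 0, "gripper": 1}, {"dx": -1, "dy": 13, "dz": -3, "yaw": 0, "gripper": 0.75}, {"dx": -1, "dy": 13, "dz": -3, "yaw": 0, "gripper": 0.6}, {"dx": -1, "dy": 13, "dz": -3, "yaw": 0, "gripper": 0.4}, {"dx": -1, "dy": 13, "dz": -3, "yaw": 0, "gripper": 0}]}}

```text
clock: 6.3
tool_pos: [0.4487, -0.1525, 0.0276]
tool_rot: [-1.545, 0.339, -0.34]
ft_force: [-0.5, -0.4, 1.8]
finger_gap: 0.0532
```

>>> {"fn": "step_arm", "kwargs": {"deltas": [{"dx": 0, "dy": 0, "dz": 0, "yaw": 0, "gripper": 0}, {"dx": 0, "dy": 0, "dz": 0, "yaw": 0, "gripper": 0}, {"dx": 0, "dy": 0, "dz": 0, "yaw": 0, "gripper": 0}, {"dx": 0, "dy": 0, "dz": 0, "yaw": 0, "gripper": 0}, {"dx": 0, "dy": 0, "dz": 0, "yaw": 0, "gripper": 0}, {"dx": 0, "dy": 0, "dz": 0, "yaw": 0, "gripper": 0}, {"dx": 0, "dy": -5, "dz": 0, "yaw": 0, "gripper": 0}, {"dx": 0, "dy": -15, "dz": 0, "yaw": 0, "gripper": 0}]}}

```text
clock: 7.1
tool_pos: [0.4464, -0.1509, 0.0409]
tool_rot: [-1.542, 0.344, -0.335]
ft_force: [-0.2, 0.9, -3.6]
finger_gap: 0.0533
```

```bash
python3 - <<'E'
from fit import *
C=cam('wrist'); im=env.get_image('wrist')
cv2.imwrite('pics/g_w.png',im); cv2.imwrite('pics/g_s.png',cv2.resize(env.get_image('side')[150:350,230:460],None,fx=3,fy=3))
go(.4496,-.1513,.027,-.435)
E
```

```text
pos [ 0.4486 -0.1522  0.0431] ang -0.4328 q [-0.54  0.14  2.19  0.    0.8  -1.68] t 7.2 gap 0.053 F [ 0.4  0.2 -3. ]
dx,dy,dz [ 0.5 16.1  1.2] yaw 0.13
```

View pics/g_w.png

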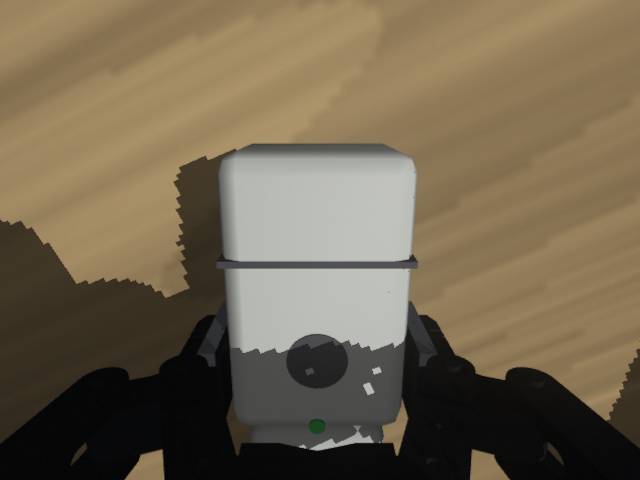

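View pics/g_s.png

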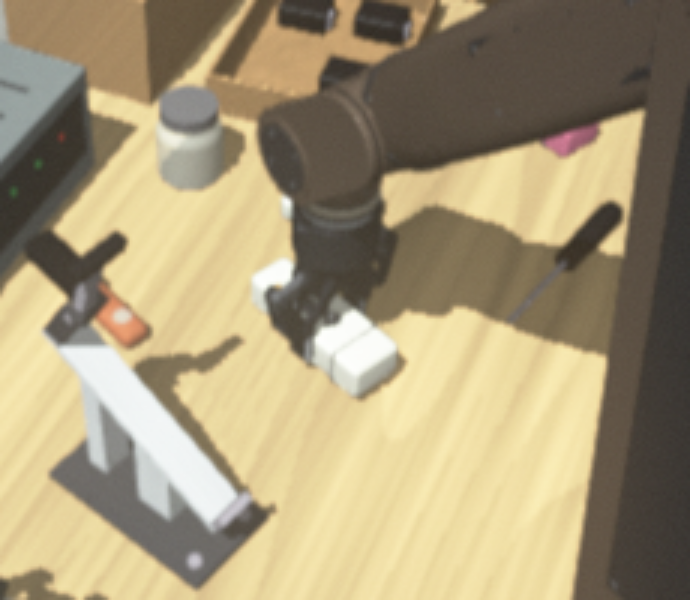

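```bash
python3 - <<'E'
from h import *
c=env.calibration('wrist');T=np.linalg.inv(np.array(c['T_tool_cam']));K=np.array([[c['fx'],0,c['cx']],[0,c['fy'],c['cy']],[0,0,1.]])
for g in (-.008,-.0114,-.014):
    for l in ((-.075,.027,.038),(-.075,.027,.0),(.011,.027,.038)):
        q=K@(T[:3,:3]@[l[0]-g,.027-l[2],l[1]]+T[:3,3]);print(g,l,(q[:2]/q[2]).round(1))
# approach target
v=(.5045,.0595,-.263);ux=np.array([np.cos(v[2]),np.sin(v[2])])
for g,zp in ((-11.4,21),):
  for s in (78,):
    e=np.array([75-g,-zp])
    for t in range(0,31,5):
        a=np.radians(t); r=np.array([e[0]*np.cos(a)-e[1]*np.sin(a),e[0]*np.sin(a)+e[1]*np.cos(a)])
        P=s*np.array([.866,.5])-r
        print(t,P.round(1),'TCP',(np.array(v[:2])+ux*P[0]/1e3).round(4),round(.095+(P[1]+6)/1e3,4))
E
```

```text
-0.008 (-0.075, 0.027, 0.038) [422.1 146.5]
-0.008 (-0.075, 0.027, 0.0) [394.9 137.5]
-0.008 (0.011, 0.027, 0.038) [401.4 431. ]
-0.0114 (-0.075, 0.027, 0.038) [421.1 160.3]
-0.0114 (-0.075, 0.027, 0.0) [394.3 147.8]
-0.0114 (0.011, 0.027, 0.038) [400.7 440. ]
-0.014 (-0.075, 0.027, 0.038) [420.3 170.7]
-0.014 (-0.075, 0.027, 0.0) [393.9 155.6]
-0.014 (0.011, 0.027, 0.038) [400.2 446.8]
0 [-18.9  60. ] TCP [0.4863 0.0644] 0.161
5 [-20.4  52.4] TCP [0.4848 0.0648] 0.1534
10 [-21.2  44.7] TCP [0.484 0.065] 0.1457
15 [-21.3  36.9] TCP [0.4839 0.065 ] 0.1379
20 [-20.8  29.2] TCP [0.4844 0.0649] 0.1302
25 [-19.6  21.5] TCP [0.4855 0.0646] 0.1225
30 [-17.8  14. ] TCP [0.4873 0.0641] 0.115
```

```bash
python3 - <<'E'
from h import *
go(.4446,.0756,.18,-.263)
E
```

```text
pos [ 0.4486 -0.1522  0.0431] ang -0.4328 q [-0.54  0.14  2.19  0.    0.8  -1.68] t 7.2 gap 0.053 F [ 0.4  0.2 -3. ]
dx,dy,dz [ -99.  -137.   205.1] yaw -9.73
```

>>> {"fn": "step_arm", "kwargs": {"deltas": [{"dx": 0, "dy": -30, "dz": 0, "yaw": 0, "gripper": 0}, {"dx": 0, "dy": -70, "dz": 0, "yaw": 0, "gripper": 0}, {"dx": 0, "dy": -110, "dz": 0, "yaw": 0, "gripper": 0}, {"dx": -15, "dy": -137, "dz": 30, "yaw": -2, "gripper": 0}, {"dx": -33, "dy": -137, "dz": 70, "yaw": -4, "gripper": 0}, {"dx": -53, "dy": -137, "dz": 110, "yaw": -6, "gripper": 0}, {"dx": -73, "dy": -137, "dz": 150, "yaw": -8, "gripper": 0}, {"dx": -91, "dy": -137, "dz": 189, "yaw": -9.7, "gripper": 0}]}}

```text
clock: 8.0
tool_pos: [0.4439, 0.0594, 0.179]
tool_rot: [-1.561, 0.206, -0.206]
ft_force: [0.8, 0.4, -3.0]
finger_gap: 0.0532
```

>>> {"fn": "step_arm", "kwargs": {"deltas": [{"dx": -4, "dy": 0, "dz": 10, "yaw": 0, "gripper": 0}, {"dx": -5, "dy": 0, "dz": 17, "yaw": 0, "gripper": 0}, {"dx": -5, "dy": 0, "dz": 17, "yaw": 0, "gripper": 0}, {"dx": -5, "dy": 0, "dz": 17, "yaw": 0, "gripper": 0}, {"dx": -5, "dy": 0, "dz": 17, "yaw": 0, "gripper": 0}, {"dx": -5, "dy": 0, "dz": 17, "yaw": 0, "gripper": 0}, {"dx": -5, "dy": 0, "dz": 17, "yaw": 0, "gripper": 0}, {"dx": -5, "dy": 0, "dz": 17, "yaw": 0, "gripper": 0}]}}

```text
clock: 8.8
tool_pos: [0.4447, 0.0748, 0.1793]
tool_rot: [-1.561, 0.207, -0.207]
ft_force: [-1.1, -0.4, -3.0]
finger_gap: 0.0531
```

```bash
python3 - <<'E'
from fit import *
go(.4446,.0756,.18,-.263)
im=env.get_image('wrist')
cv2.imwrite('pics/h_w.png',im); cv2.imwrite('pics/h_s.png',cv2.resize(env.get_image('side')[150:350,190:420],None,fx=3,fy=3)); cv2.imwrite('pics/h_t.png',cv2.resize(env.get_image('top')[180:320,180:380],None,fx=4,fy=4))
E
```

```text
pos [0.4447 0.0748 0.1793] ang -0.2643 q [-0.06 -0.14  2.18  0.    1.11 -1.37] t 8.8 gap 0.0531 F [-1.1 -0.4 -3. ]
dx,dy,dz [-0.3 -0.7  0.8] yaw -0.07
```

View pics/h_w.png

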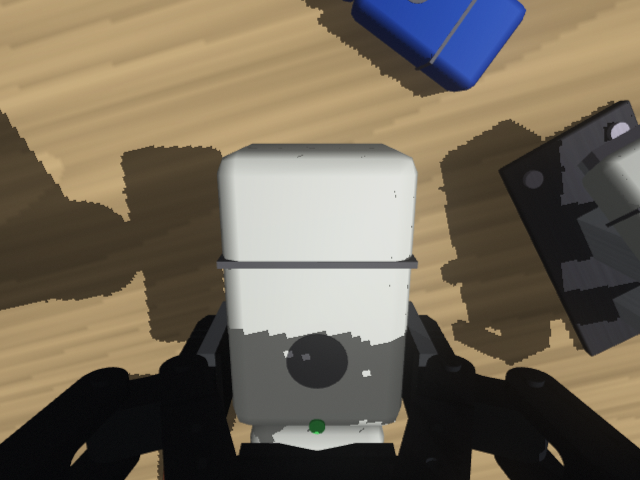

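View pics/h_s.png

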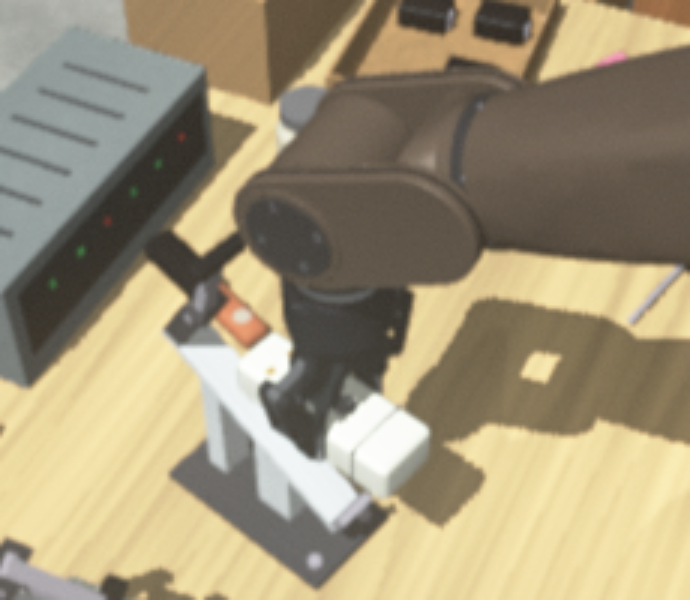

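View pics/h_t.png

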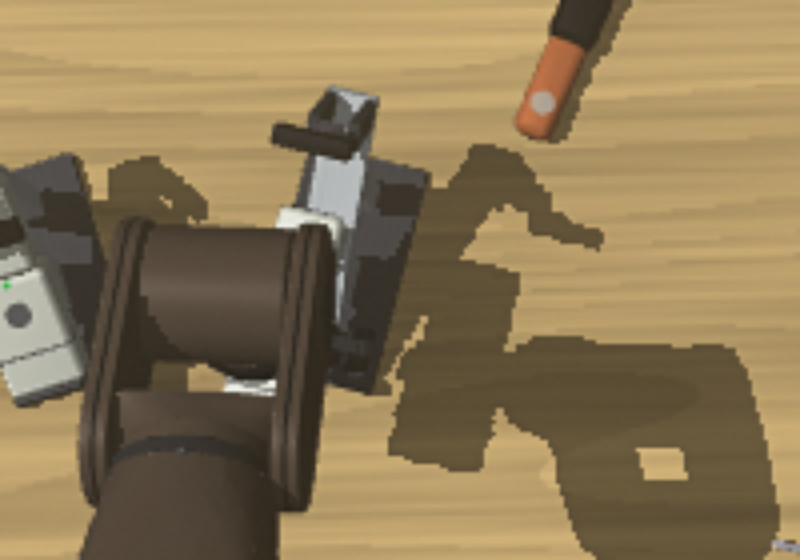

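```bash
python3 - <<'E'
from rest import *
v=(.5045,.0595,-.263)
for z in (.3,.35,.4,.45): 
    p=atz('top',(180+225/4,180+225/4),z); print(z,p.round(3), 'fwd of TCP', round(((p[:2]-[.4447,.0748])@[np.cos(-.263),np.sin(-.263)])*1e3))
T=env.state()['tool_pos']
for th in (1.6,1.7,1.8):
    print(th,c2w([.115-.07*np.cos(th),0,.046+.07*np.sin(th)],v).round(3), proj('top',c2w([.115-.07*np.cos(th),0,.046+.07*np.sin(th)],v)))
# wrist underside in side view at crop (345,295)
for d in (.12,.14,.16,.18,.2): print(d,(proj('side',T+[0,0,d])[0]-[190,150])*3)
E
```

```text
0.3 [0.499 0.09  0.3  ] fwd of TCP 48
0.35 [0.491 0.082 0.35 ] fwd of TCP 42
0.4 [0.482 0.074 0.4  ] fwd of TCP 37
0.45 [0.474 0.065 0.45 ] fwd of TCP 31
1.6 [[0.546 0.048 0.254]] [[256.27225414 219.71623706]]
1.7 [[0.552 0.047 0.257]] [[256.75971908 217.04390454]]
1.8 [[0.559 0.045 0.259]] [[257.30920702 214.31118566]]
0.12 [333.51776217 297.30290952]
0.14 [333.21856953 276.27019156]
0.16 [332.90937179 254.53413291]
0.18 [332.58965857 232.05885374]
0.2 [332.25888414 208.80599156]
```

>>> {"fn": "step_arm", "kwargs": {"deltas": [{"dx": 8, "dy": 0, "dz": 1, "yaw": 0, "gripper": 0}, {"dx": 22, "dy": 5, "dz": 1, "yaw": 0, "gripper": 0}, {"dx": 34, "dy": 10, "dz": 1, "yaw": 0, "gripper": 0}, {"dx": 42, "dy": 13, "dz": 1, "yaw": 0, "gripper": 0}, {"dx": 44, "dy": 13, "dz": 1, "yaw": 0, "gripper": 0}, {"dx": 44, "dy": 13, "dz": 1, "yaw": 0, "gripper": 0}, {"dx": 44, "dy": 13, "dz": 1, "yaw": 0, "gripper": 0}, {"dx": 44, "dy": 13, "dz": 1, "yaw": 0, "gripper": 0}]}}

```text
clock: 9.75
tool_pos: [0.4871, 0.0648, 0.1665]
tool_rot: [-1.561, 0.207, -0.207]
ft_force: [-0.5, 0.5, -4.0]
finger_gap: 0.0532
```

```bash
python3 - <<'E'
from fit import *
go(.4876,.0641,.166,-.263)
cv2.imwrite('pics/i_s.png',cv2.resize(env.get_image('side')[200:350,200:380],None,fx=4,fy=4)); cv2.imwrite('pics/i_t.png',cv2.resize(env.get_image('top')[180:320,180:380],None,fx=4,fy=4))
E
```

```text
pos [0.4871 0.0648 0.1665] ang -0.2632 q [-0.07 -0.03  2.1   0.    1.07 -1.38] t 9.75 gap 0.0532 F [-0.5  0.5 -4. ]
dx,dy,dz [ 0.7  0.5 -0.6] yaw -0.01
```

View pics/i_s.png

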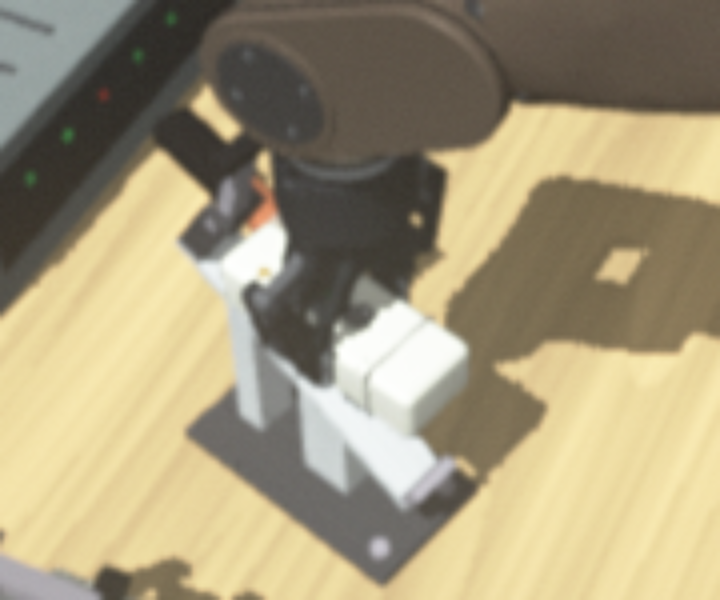

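View pics/i_t.png

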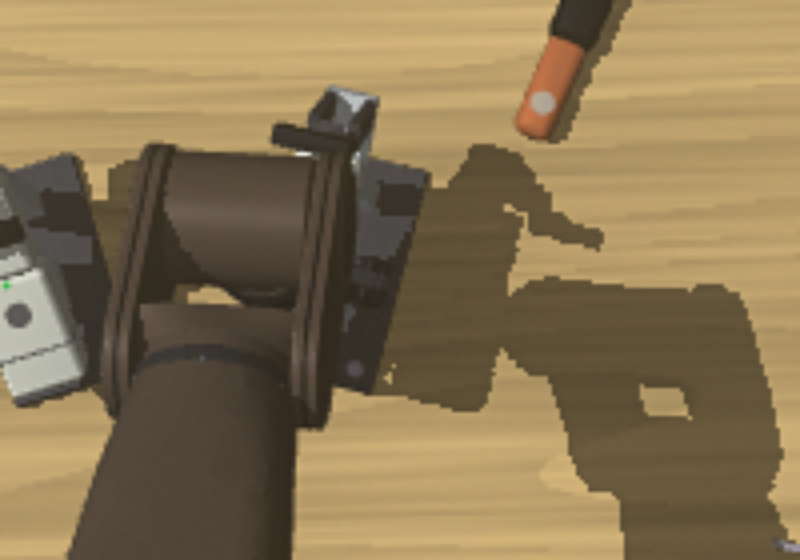

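>>> {"fn": "step_arm", "kwargs": {"deltas": [{"dx": 0, "dy": 2, "dz": -0.5, "yaw": 0, "gripper": 0}, {"dx": 0, "dy": 4, "dz": -0.5, "yaw": 0, "gripper": 0}, {"dx": 0, "dy": 6, "dz": -0.5, "yaw": 0, "gripper": 0}, {"dx": 0, "dy": 8, "dz": -0.5, "yaw": 0, "gripper": 0}, {"dx": -0.5, "dy": 10, "dz": -0.5, "yaw": 0, "gripper": 0}, {"dx": -1, "dy": 12, "dz": -0.5, "yaw": 0, "gripper": 0}, {"dx": -1, "dy": 14, "dz": -0.5, "yaw": 0, "gripper": 0}, {"dx": -1, "dy": 14, "dz": -0.5, "yaw": 0, "gripper": 0}]}}

```text
clock: 10.65
tool_pos: [0.4858, 0.0648, 0.1536]
tool_rot: [-1.561, 0.208, -0.205]
ft_force: [-8.5, 2.3, 6.4]
finger_gap: 0.0533
```

```bash
python3 - <<'E'
from fit import *
go(.4876,.0641,.166,-.263); print(env.state()['ft_torque'])
cv2.imwrite('pics/j_s.png',cv2.resize(env.get_image('side')[200:350,200:380],None,fx=4,fy=4)); cv2.imwrite('pics/j_w.png',env.get_image('wrist'))
E
```

```text
pos [0.4858 0.0648 0.1536] ang -0.2633 q [-0.07 -0.01  2.11  0.    1.05 -1.38] t 10.65 gap 0.0533 F [-8.5  2.3  6.4]
dx,dy,dz [  1.9 -12.4  -0.2] yaw -0.02
[ 0.00221454  0.59894205 -0.07788754]
```

View pics/j_s.png

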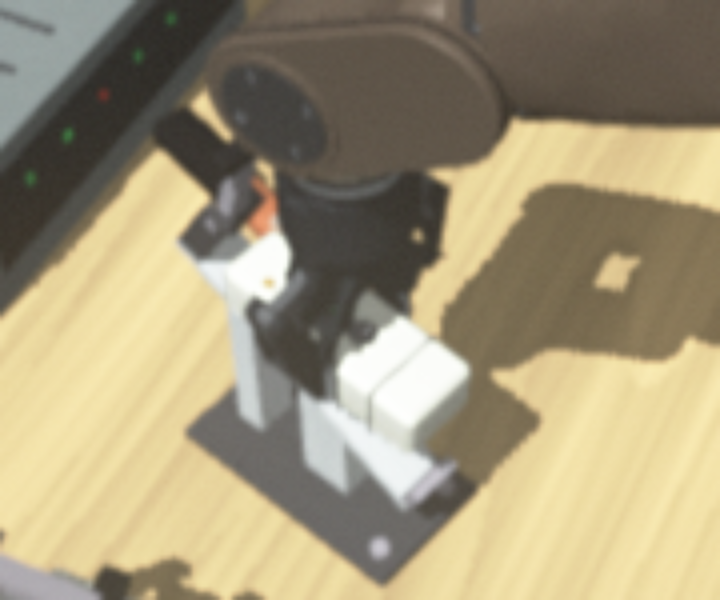

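View pics/j_w.png

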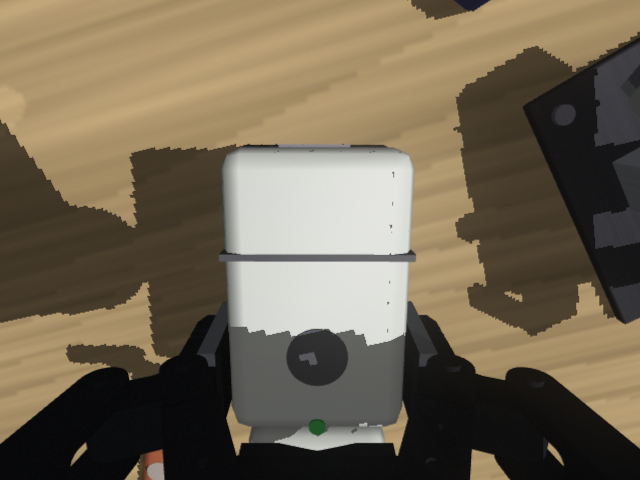

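>>> {"fn": "step_arm", "kwargs": {"deltas": [{"dx": -0.5, "dy": 2, "dz": 0, "yaw": 0, "gripper": 0}, {"dx": -1, "dy": 4, "dz": 0, "yaw": 0, "gripper": 0}, {"dx": -1, "dy": 6, "dz": 0, "yaw": 0, "gripper": 0}, {"dx": -1.5, "dy": 8, "dz": 0, "yaw": 0, "gripper": 0}, {"dx": -1.5, "dy": 10, "dz": 0, "yaw": 0, "gripper": 0}, {"dx": -1.5, "dy": 12, "dz": 0, "yaw": 0, "gripper": 0}, {"dx": -1.5, "dy": 14, "dz": 0, "yaw": 0, "gripper": 0}, {"dx": -1.5, "dy": 15, "dz": 0, "yaw": 0, "gripper": 0}]}}

```text
clock: 11.55
tool_pos: [0.4842, 0.0652, 0.1383]
tool_rot: [-1.561, 0.208, -0.205]
ft_force: [-8.1, 1.7, 6.2]
finger_gap: 0.0532
```

```bash
python3 - <<'E'
from fit import *
go(.4876,.0641,.166,-.263); print(env.state()['ft_torque'])
cv2.imwrite('pics/k_s.png',cv2.resize(env.get_image('side')[200:350,200:380],None,fx=4,fy=4)); cv2.imwrite('pics/k_w.png',env.get_image('wrist'))
E
```

```text
pos [0.4842 0.0652 0.1383] ang -0.2634 q [-0.07  0.01  2.12  0.    1.01 -1.38] t 11.55 gap 0.0532 F [-8.1  1.7  6.2]
dx,dy,dz [  3.5 -27.7  -0.2] yaw -0.02
[-0.05991314  0.48725019 -0.08481701]
```

View pics/k_s.png

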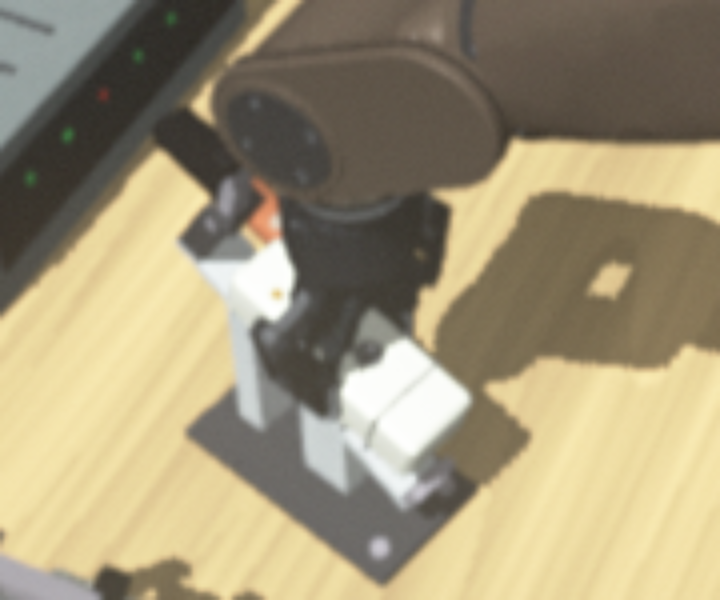

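View pics/k_w.png

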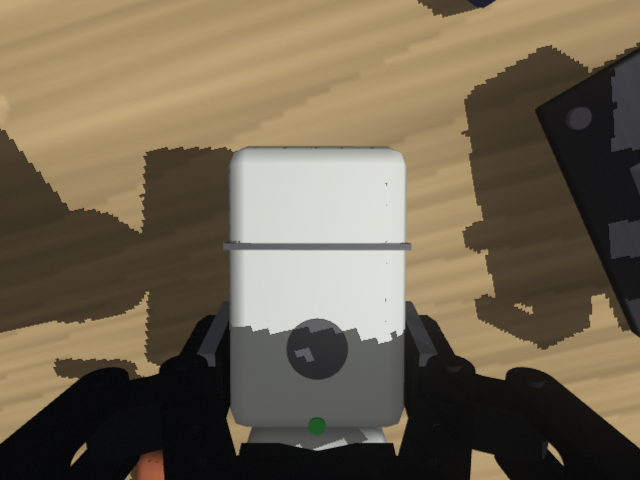

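>>> {"fn": "step_arm", "kwargs": {"deltas": [{"dx": 0, "dy": 2.5, "dz": 0, "yaw": 0, "gripper": 0}, {"dx": 0, "dy": 5, "dz": 0, "yaw": 0, "gripper": 0}, {"dx": 0.5, "dy": 7.5, "dz": 0, "yaw": 0, "gripper": 0}, {"dx": 0.5, "dy": 10, "dz": 0, "yaw": 0, "gripper": 0}, {"dx": 1, "dy": 12.5, "dz": 0, "yaw": 0, "gripper": 0}, {"dx": 1, "dy": 15, "dz": 0, "yaw": 0, "gripper": 0}, {"dx": 1.5, "dy": 17, "dz": 0, "yaw": 0, "gripper": 0}, {"dx": 2, "dy": 18, "dz": 0, "yaw": 0, "gripper": 0}]}}

```text
clock: 12.45
tool_pos: [0.4856, 0.0647, 0.1197]
tool_rot: [-1.561, 0.21, -0.204]
ft_force: [-9.2, 1.0, 3.7]
finger_gap: 0.0532
```

```bash
python3 - <<'E'
from fit import *
go(.4876,.0641,.115,-.263); print(env.state()['ft_torque'])
cv2.imwrite('pics/l_s.png',cv2.resize(env.get_image('side')[200:350,200:380],None,fx=4,fy=4)); cv2.imwrite('pics/l_w.png',env.get_image('wrist'))
E
```

```text
pos [0.4856 0.0647 0.1197] ang -0.2634 q [-0.08  0.04  2.13  0.    0.98 -1.38] t 12.45 gap 0.0532 F [-9.2  1.   3.7]
dx,dy,dz [ 2.1  4.7 -0.1] yaw -0.03
[ 0.03152484  0.53678825 -0.10192656]
```

View pics/l_s.png

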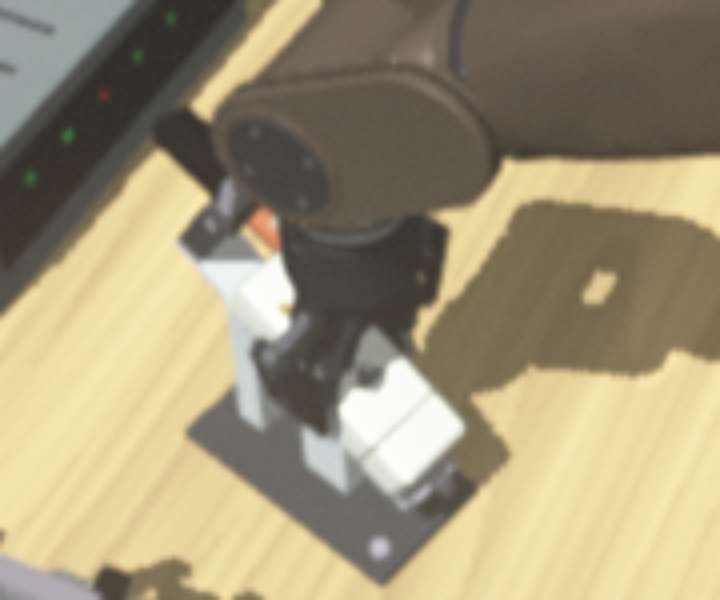

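View pics/l_w.png

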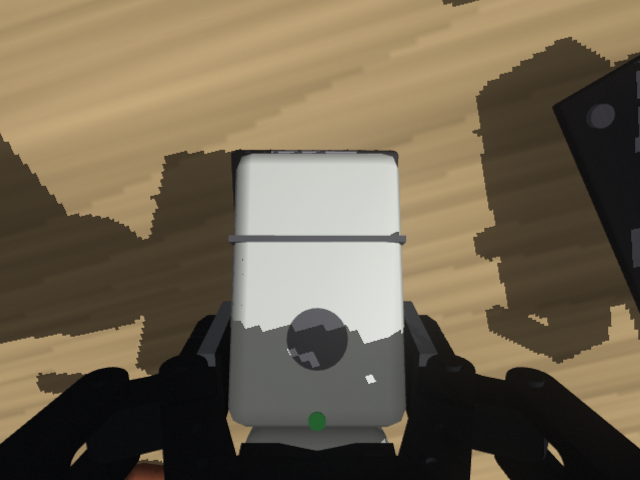

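>>> {"fn": "step_arm", "kwargs": {"deltas": [{"dx": 0, "dy": 1, "dz": -0.5, "yaw": 0, "gripper": 0}, {"dx": 0, "dy": 2, "dz": -0.5, "yaw": 0, "gripper": 0}, {"dx": 0, "dy": 3, "dz": -0.5, "yaw": 0, "gripper": 0}, {"dx": 0, "dy": 4, "dz": -0.5, "yaw": 0, "gripper": 0}, {"dx": 0, "dy": 4.5, "dz": -0.5, "yaw": 0, "gripper": 0}, {"dx": 0, "dy": 4.5, "dz": -0.5, "yaw": 0, "gripper": 0}, {"dx": 0, "dy": 4.5, "dz": -0.5, "yaw": 0, "gripper": 0}, {"dx": 0, "dy": 4.5, "dz": -0.5, "yaw": 0, "gripper": 0}]}}

```text
clock: 13.35
tool_pos: [0.4862, 0.0645, 0.116]
tool_rot: [-1.56, 0.208, -0.205]
ft_force: [-9.3, 1.8, 6.6]
finger_gap: 0.0534
```

```bash
python3 - <<'E'
from fit import *
go(.4876,.0641,.115,-.263); print(env.state()['ft_torque'])
cv2.imwrite('pics/m_s.png',cv2.resize(env.get_image('side')[200:350,200:380],None,fx=4,fy=4)); cv2.imwrite('pics/m_w.png',env.get_image('wrist'))
E
```

```text
pos [0.4862 0.0645 0.116 ] ang -0.2631 q [-0.08  0.05  2.13  0.    0.97 -1.38] t 13.35 gap 0.0534 F [-9.3  1.8  6.6]
dx,dy,dz [1.4 1.  0. ] yaw -0.0
[ 0.05611281  0.34120283 -0.06881516]
```

View pics/m_s.png

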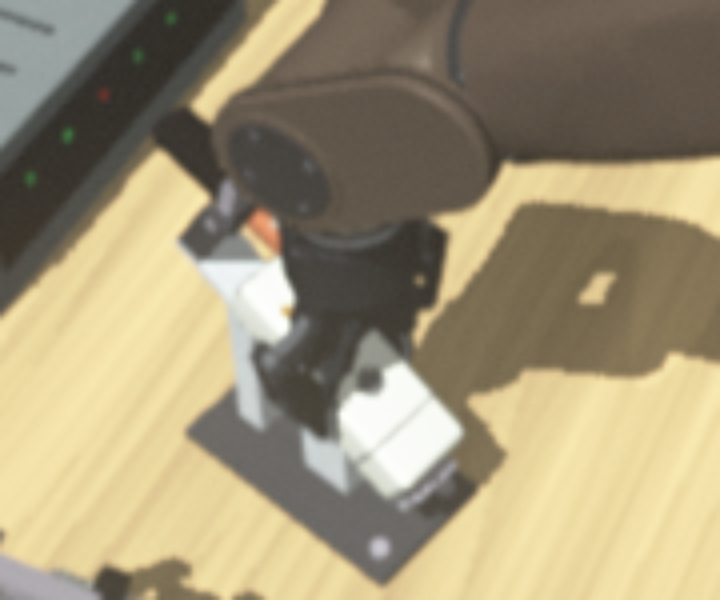

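View pics/m_w.png

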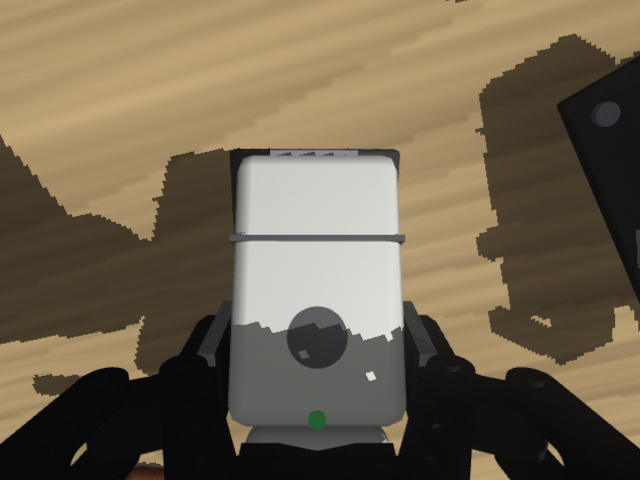

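>>> {"fn": "step_arm", "kwargs": {"deltas": [{"dx": 0, "dy": 1, "dz": 0, "yaw": 0, "gripper": 0}, {"dx": 0, "dy": 1.5, "dz": 0, "yaw": 0, "gripper": 0}, {"dx": -1, "dy": 2, "dz": 0, "yaw": 0, "gripper": 0}, {"dx": -2, "dy": 2.5, "dz": 0, "yaw": 0, "gripper": 0}, {"dx": -3, "dy": 3, "dz": 0, "yaw": 0, "gripper": 0}, {"dx": -3, "dy": 3, "dz": 0, "yaw": 0, "gripper": 0}, {"dx": -3, "dy": 3, "dz": 0, "yaw": 0, "gripper": 0}, {"dx": -3, "dy": 3, "dz": 0, "yaw": 0, "gripper": 0}]}}

```text
clock: 14.25
tool_pos: [0.4863, 0.0644, 0.1145]
tool_rot: [-1.561, 0.201, -0.212]
ft_force: [-0.2, 0.4, 6.3]
finger_gap: 0.053
```

```bash
python3 - <<'E'
from fit import *
go(.4876,.0641,.115,-.263); print(env.state()['ft_torque'])
cv2.imwrite('pics/n_w.png',env.get_image('wrist')[130:250,200:440])
cv2.imwrite('pics/n_s.png',cv2.resize(env.get_image('side')[240:340,240:340],None,fx=6,fy=6))
E
```

```text
pos [0.4863 0.0644 0.1145] ang -0.2632 q [-0.08  0.05  2.13 -0.    0.96 -1.38] t 14.25 gap 0.053 F [-0.2  0.4  6.3]
dx,dy,dz [ 1.3 -0.5  0. ] yaw -0.01
[-0.11836904 -0.15180039  0.01803858]
```

View pics/n_w.png

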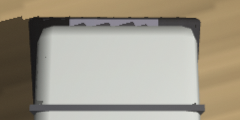

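View pics/n_s.png

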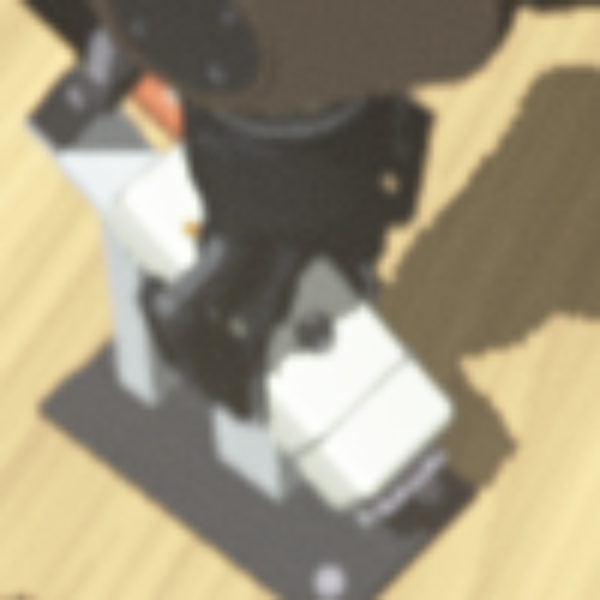

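>>> {"fn": "step_arm", "kwargs": {"deltas": [{"dx": -1, "dy": 0.5, "dz": 0, "yaw": 0, "gripper": 0}, {"dx": -2, "dy": 1, "dz": 0, "yaw": 0, "gripper": 0}, {"dx": -3, "dy": 1.5, "dz": 0, "yaw": 0, "gripper": 0}, {"dx": -4, "dy": 2, "dz": 0, "yaw": 0, "gripper": 0}, {"dx": -4, "dy": 2, "dz": 0, "yaw": 0, "gripper": 0}, {"dx": -4, "dy": 2, "dz": 0, "yaw": 0, "gripper": 0}, {"dx": -4, "dy": 2, "dz": 0, "yaw": 0, "gripper": 0}, {"dx": -4, "dy": 2, "dz": 0, "yaw": 0, "gripper": 0}]}}

```text
clock: 15.15
tool_pos: [0.4846, 0.0648, 0.1135]
tool_rot: [-1.561, 0.197, -0.216]
ft_force: [5.2, -1.3, 6.5]
finger_gap: 0.0532
```

```bash
python3 - <<'E'
from fit import *
go(.4876,.0641,.115,-.263); print(env.state()['ft_torque'])
im=env.get_image('wrist');cv2.imwrite('pics/o_w.png',im);cv2.imwrite('pics/o_wz.png',cv2.resize(im[130:250,220:420],None,fx=4,fy=4))
cv2.imwrite('pics/o_s.png',cv2.resize(env.get_image('side')[240:340,240:340],None,fx=6,fy=6))
E
```

```text
pos [0.4846 0.0648 0.1135] ang -0.2636 q [-0.07  0.04  2.14 -0.    0.95 -1.38] t 15.15 gap 0.0532 F [ 5.2 -1.3  6.5]
dx,dy,dz [ 3.1 -1.4  0.1] yaw -0.04
[-0.27539759 -0.50487727  0.01160285]
```

View pics/o_wz.png

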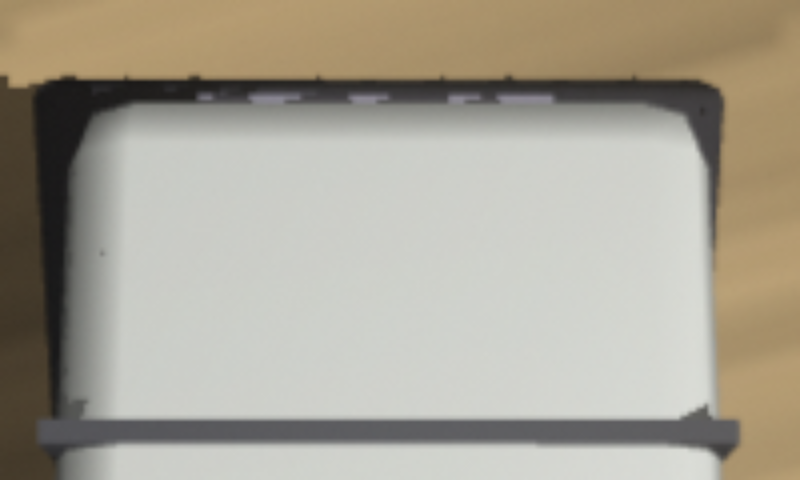

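View pics/o_s.png

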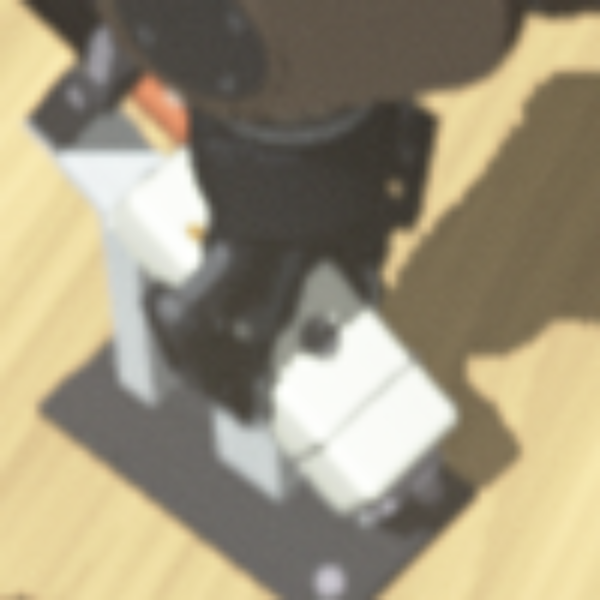

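>>> {"fn": "step_arm", "kwargs": {"deltas": [{"dx": -0.5, "dy": 0.5, "dz": -0.7, "yaw": 0, "gripper": 0}, {"dx": -1, "dy": 1, "dz": -1.5, "yaw": 0, "gripper": 0}, {"dx": -1, "dy": 1, "dz": -1.5, "yaw": 0, "gripper": 0}, {"dx": -1, "dy": 1, "dz": -1.5, "yaw": 0, "gripper": 0}, {"dx": -1, "dy": 1, "dz": -1.5, "yaw": 0, "gripper": 0}, {"dx": -1, "dy": 1, "dz": -1.5, "yaw": 0, "gripper": 0}, {"dx": -1, "dy": 1, "dz": -1.5, "yaw": 0, "gripper": 0}, {"dx": -1, "dy": 1, "dz": -1.5, "yaw": 0, "gripper": 0}]}}

```text
clock: 16.05
tool_pos: [0.4844, 0.0646, 0.1136]
tool_rot: [-1.558, 0.196, -0.22]
ft_force: [5.7, 1.6, 9.6]
finger_gap: 0.0531
```

```bash
python3 - <<'E'
from fit import *
go(.4876,.0641,.115,-.263); print(env.state()['ft_torque'])
im=env.get_image('wrist');cv2.imwrite('pics/p_wz.png',cv2.resize(im[130:250,220:420],None,fx=4,fy=4))
E
```

```text
pos [0.4844 0.0646 0.1136] ang -0.2653 q [-0.08  0.04  2.14  0.    0.95 -1.38] t 16.05 gap 0.0531 F [5.7 1.6 9.6]
dx,dy,dz [ 3.2 -1.3  0.4] yaw -0.13
[ 0.37861413 -0.66249386 -0.16422854]
```

View pics/p_wz.png

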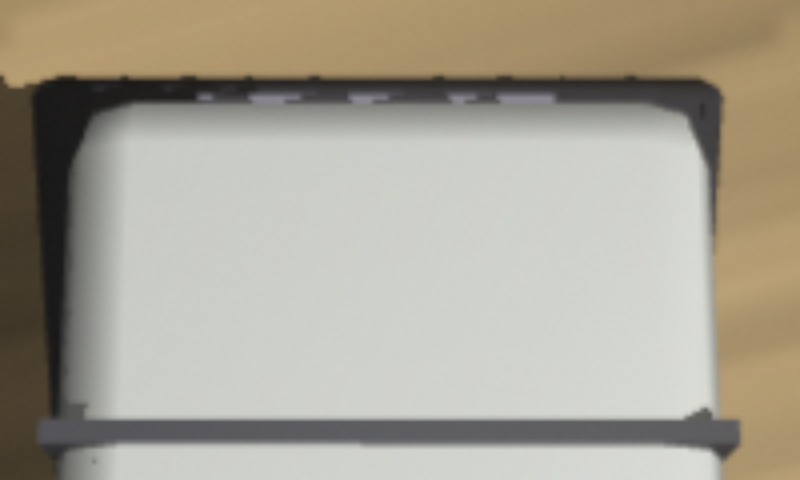

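>>> {"fn": "step_arm", "kwargs": {"deltas": [{"dx": 1, "dy": -1.5, "dz": 0, "yaw": 0, "gripper": 0}, {"dx": 1, "dy": -2.5, "dz": -0.5, "yaw": 0, "gripper": 0}, {"dx": 1, "dy": -2.5, "dz": -1, "yaw": 0, "gripper": 0}, {"dx": 1, "dy": -2.5, "dz": -1.5, "yaw": 0, "gripper": 0}, {"dx": 1, "dy": -2.5, "dz": -1.5, "yaw": 0, "gripper": 0}, {"dx": 1, "dy": -2.5, "dz": -1.5, "yaw": 0, "gripper": 0}, {"dx": 1, "dy": -2.5, "dz": -1.5, "yaw": 0, "gripper": 0}, {"dx": 1, "dy": -2.5, "dz": -1.5, "yaw": 0, "gripper": 0}]}}

```text
clock: 16.9
tool_pos: [0.4838, 0.0633, 0.1141]
tool_rot: [-1.557, 0.198, -0.219]
ft_force: [7.9, 2.9, -0.6]
finger_gap: 0.0533
```

```bash
python3 - <<'E'
from fit import *
go(.4876,.0641,.115,-.263); print(env.state()['ft_torque'])
im=env.get_image('wrist');cv2.imwrite('pics/q_wz.png',cv2.resize(im[130:250,220:420],None,fx=4,fy=4))
E
```

```text
pos [0.4838 0.0633 0.1141] ang -0.2659 q [-0.08  0.04  2.14  0.    0.95 -1.39] t 16.9 gap 0.0533 F [ 7.9  2.9 -0.6]
dx,dy,dz [ 3.5 -0.9  1.8] yaw -0.17
[ 0.59492713 -1.25070522 -0.1555704 ]
```

View pics/q_wz.png

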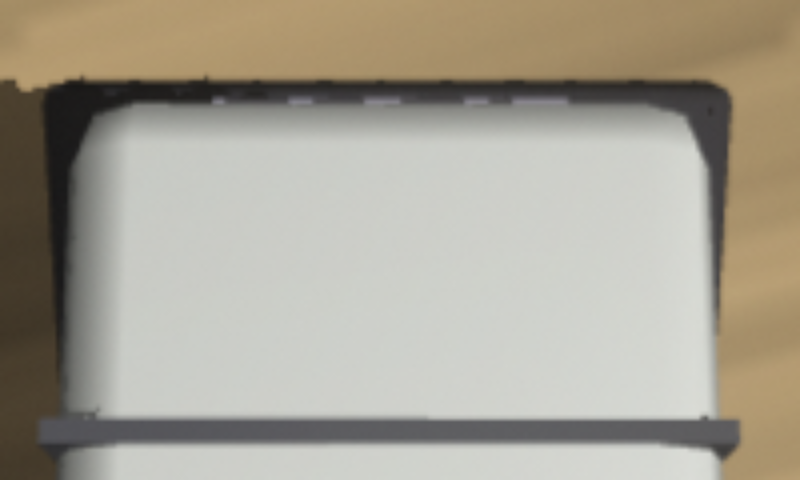

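>>> {"fn": "step_arm", "kwargs": {"deltas": [{"dx": 0, "dy": 1, "dz": 0.7, "yaw": 0, "gripper": 0}, {"dx": 0, "dy": 1.5, "dz": 1.2, "yaw": 0, "gripper": 0}, {"dx": 0, "dy": 1.5, "dz": 1.2, "yaw": 0, "gripper": 0.66}, {"dx": 0, "dy": 1.5, "dz": 1.2, "yaw": 0, "gripper": 0.7}, {"dx": 0, "dy": 1.5, "dz": 1.2, "yaw": 0, "gripper": 0.76}, {"dx": 0, "dy": 1.5, "dz": 1.2, "yaw": 0, "gripper": 0.85}, {"dx": 0, "dy": 1.5, "dz": 1.2, "yaw": 0, "gripper": 0.9}, {"dx": 0, "dy": 1.5, "dz": 1.2, "yaw": 0, "gripper": 0.9}]}}

```text
clock: 17.75
tool_pos: [0.4792, 0.0639, 0.1096]
tool_rot: [-1.561, 0.207, -0.206]
ft_force: [0.4, 0.8, 0.0]
finger_gap: 0.0767
```

```bash
python3 - <<'E'
from fit import *
go(.4876,.0641,.115,-.263); print(env.state()['ft_torque'])
cv2.imwrite('pics/r_w.png',env.get_image('wrist'))
cv2.imwrite('pics/r_s.png',cv2.resize(env.get_image('side')[230:340,230:350],None,fx=5,fy=5))
E
```

```text
pos [0.4792 0.0639 0.1096] ang -0.2635 q [-0.08  0.04  2.15  0.    0.95 -1.38] t 17.75 gap 0.0767 F [0.4 0.8 0. ]
dx,dy,dz [ 8.1 -5.4  2.3] yaw -0.03
[0.00952904 0.02183472 0.0483792 ]
```

View pics/r_w.png

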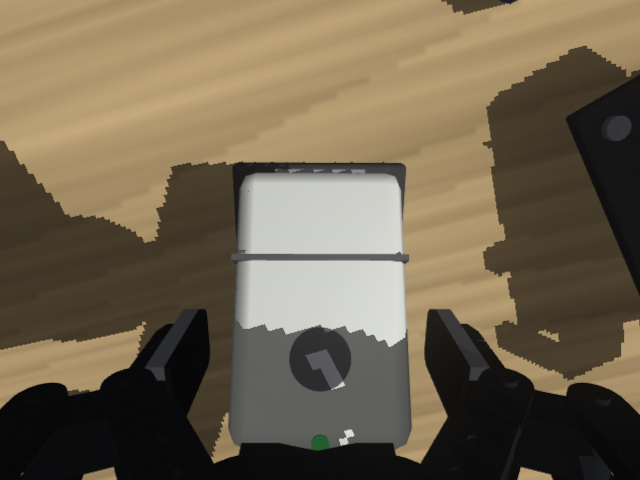

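View pics/r_s.png

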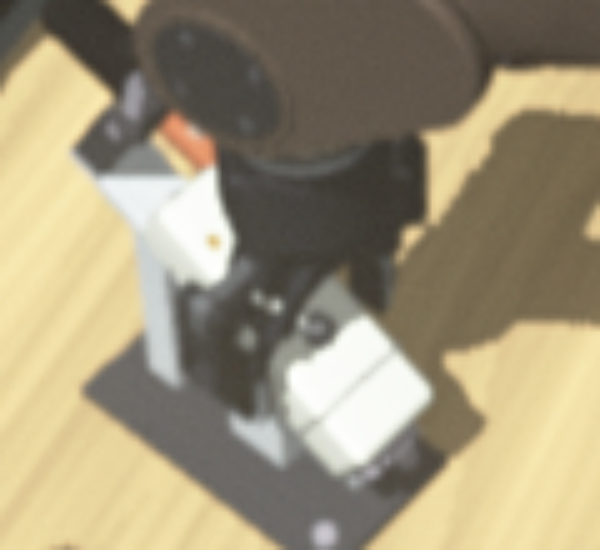

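>>> {"fn": "step_arm", "kwargs": {"deltas": [{"dx": 0, "dy": -8, "dz": 0.5, "yaw": 0, "gripper": 1}, {"dx": 0, "dy": -25, "dz": 0.5, "yaw": 0, "gripper": 1}, {"dx": 0, "dy": -50, "dz": 0.5, "yaw": 0, "gripper": 1}, {"dx": -5, "dy": -85, "dz": 0.5, "yaw": 0, "gripper": 1}, {"dx": -10, "dy": -125, "dz": 0.5, "yaw": 0, "gripper": 1}, {"dx": -20, "dy": -165, "dz": 0.5, "yaw": 0, "gripper": 1}, {"dx": -30, "dy": -200, "dz": 0.5, "yaw": 0, "gripper": 1}, {"dx": -30, "dy": -225, "dz": 0.5, "yaw": 0, "gripper": 1}]}}

```text
clock: 18.65
tool_pos: [0.4502, 0.0726, 0.3388]
tool_rot: [-1.56, 0.203, -0.21]
ft_force: [0.8, -1.3, -0.8]
finger_gap: 0.0853
```

>>> {"fn": "step_arm", "kwargs": {"deltas": [{"dx": 0, "dy": 0, "dz": 0, "yaw": 0, "gripper": 1}, {"dx": 0, "dy": 0, "dz": 0, "yaw": 0, "gripper": 1}, {"dx": 0, "dy": 0, "dz": 0, "yaw": 0, "gripper": 1}, {"dx": 0, "dy": 0, "dz": 0, "yaw": 0, "gripper": 1}, {"dx": 0, "dy": 0, "dz": 0, "yaw": 0, "gripper": 1}, {"dx": 0, "dy": 0, "dz": 0, "yaw": 0, "gripper": 0}, {"dx": 0, "dy": 0, "dz": 0, "yaw": 0, "gripper": 0}, {"dx": 0, "dy": 0, "dz": 0, "yaw": 0, "gripper": 0}]}}

```text
clock: 19.45
tool_pos: [0.4506, 0.0722, 0.3347]
tool_rot: [-1.561, 0.207, -0.207]
ft_force: [0.9, 0.3, 0.2]
finger_gap: 0.0437
```

```bash
python3 - <<'E'
from rest import *
go(.4876,.0641,.34,-.263)
v=(.5045,.0595,-.263); k=1
C=cam('wrist'); im=env.get_image('wrist'); cv2.imwrite('pics/s_w0.png',im)
import pickle; pickle.dump(C,open('s_w.pkl','wb'))
def L(P,c=(0,0,255)): cv2.polylines(im,[proj('w',c2w(P,v),C).round().astype(int).reshape(-1,1,2)],True,c,1)
L([[-.075,-.027,.038],[.011,-.027,.038],[.011,.027,.038],[-.075,.027,.038]]);L([[.075,-.022,.038],[.011,-.022,.038],[.011,.022,.038],[.075,.022,.038]])
L([[-.075,-.017,0],[.126,-.017,0],[.126,.017,0],[-.075,.017,0]],(0,255,0))
cv2.imwrite('pics/s_w.png',im)
for th in (1.5,1.6,1.7,1.8,1.9): print(th,proj('w',c2w([[.115-.07*np.cos(th),s,.046+.07*np.sin(th)] for s in(-.025,.025)],v),C).round().tolist())
cv2.imwrite('pics/s_s.png',cv2.resize(env.get_image('side')[200:350,210:350],None,fx=4,fy=4))
cv2.imwrite('pics/s_t.png',cv2.resize(env.get_image('top')[180:300,180:380],None,fx=4,fy=4))
E
```

```text
pos [0.4506 0.0722 0.3347] ang -0.2635 q [-0.06 -0.27  1.99 -0.    1.42 -1.37] t 19.45 gap 0.0437 F [0.9 0.3 0.2]
dx,dy,dz [37.9 -5.3  1.8] yaw -0.03
1.5 [[275.0, 416.0], [361.0, 416.0]]
1.6 [[274.0, 429.0], [362.0, 429.0]]
1.7 [[274.0, 442.0], [362.0, 442.0]]
1.8 [[274.0, 455.0], [362.0, 455.0]]
1.9 [[274.0, 466.0], [362.0, 466.0]]
```

View pics/s_w.png

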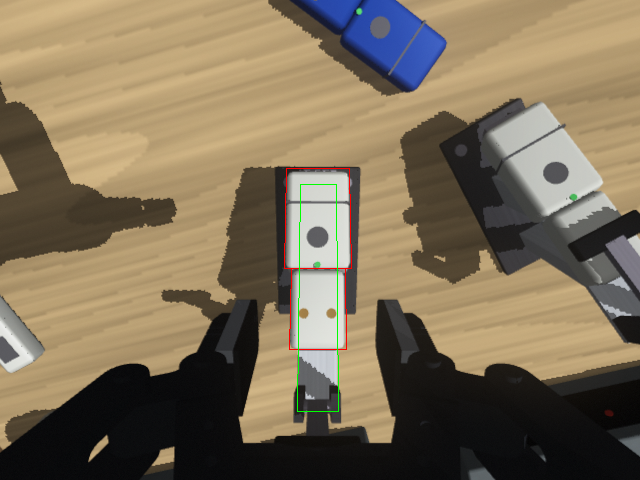

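View pics/s_s.png

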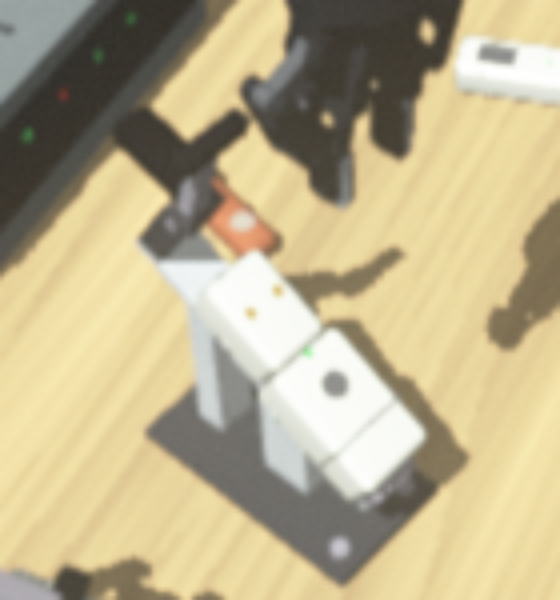

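View pics/s_t.png

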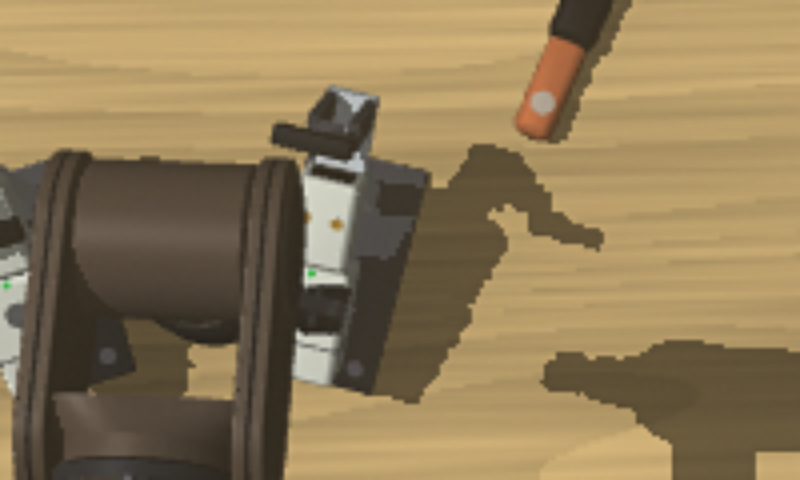

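```bash
cat > bar.py <<'E'
from rest import *
v=(.5045,.0595,-.263);ux=np.array([np.cos(v[2]),np.sin(v[2])])
def tcp(x,z): # rel corner-centre mm -> world TCP for fingertip bottom centre at (x,z) in rest plane
    return np.r_[np.array(v[:2])+ux*x/1e3,.095+z/1e3+.025]
def W(phi,rho=70,h=8,off=11):
    a=np.radians(phi);d=np.array([np.cos(a),np.sin(a)]);n=np.array([np.sin(a),-np.cos(a)])
    return np.array([76.6,97.3])+rho*d+h*n+[off,0]
E
python3 - <<'E'
from bar import *
for ph in (108,112.6,120,130,140,150,160,170,180,190,200,210): print(ph,W(ph,68).round(1),W(ph,70,8,0).round(1))
print(tcp(90,200)); go(*tcp(90,200),-.263)
E
```

```text
108 [ 74.2 164.4] [ 62.6 166.3]
112.6 [ 68.9 163.2] [ 57.1 165. ]
120 [ 60.5 160.2] [ 48.5 161.9]
130 [ 50.  154.5] [ 37.7 156.1]
140 [ 40.7 147.1] [ 28.1 148.4]
150 [ 32.7 138.2] [ 20.  139.2]
160 [ 26.4 128.1] [ 13.6 128.8]
170 [ 22. 117.] [  9.1 117.3]
180 [ 19.6 105.3] [  6.6 105.3]
190 [19.2 93.4] [ 6.3 93. ]
200 [21.  81.6] [ 8.1 80.9]
210 [24.7 70.2] [12.  69.2]
[0.59140529 0.03610193 0.32      ]
pos [0.4506 0.0722 0.3349] ang -0.2634 q [-0.06 -0.27  1.99  0.    1.42 -1.37] t 19.6 gap 0.02 F [-0.4  0.6  0.5]
dx,dy,dz [145.4  14.9   1.8] yaw -0.03
```

>>> {"fn": "step_arm", "kwargs": {"deltas": [{"dx": 25, "dy": 0, "dz": 1, "yaw": 0, "gripper": 0}, {"dx": 60, "dy": 0, "dz": 1.5, "yaw": 0, "gripper": 0}, {"dx": 100, "dy": 0, "dz": 1.5, "yaw": 0, "gripper": 0}, {"dx": 130, "dy": 0, "dz": 1.5, "yaw": 0, "gripper": 0}, {"dx": 145, "dy": 0, "dz": 1.5, "yaw": 0, "gripper": 0}, {"dx": 145, "dy": 15, "dz": 1.5, "yaw": 0, "gripper": 0}, {"dx": 145, "dy": 40, "dz": 1.5, "yaw": 0, "gripper": 0}, {"dx": 145, "dy": 55, "dz": 1.5, "yaw": 0, "gripper": 0}]}}

```text
clock: 20.4
tool_pos: [0.5893, 0.0363, 0.2767]
tool_rot: [-1.561, 0.21, -0.203]
ft_force: [-0.4, 0.1, -0.2]
finger_gap: -0.0
```

```bash
python3 - <<'E'
from bar import *
go(*tcp(90,158),-.263)
cv2.imwrite('pics/t_s.png',cv2.resize(env.get_image('side')[170:340,210:370],None,fx=3.5,fy=3.5))
cv2.imwrite('pics/t_w.png',env.get_image('wrist'))
E
```

```text
pos [0.5893 0.0363 0.2767] ang -0.2633 q [-0.11  0.09  1.77  0.    1.29 -1.42] t 20.4 gap -0.0 F [-0.4  0.1 -0.2]
dx,dy,dz [ 2.1 -1.3  0.4] yaw -0.02
```

View pics/t_s.png

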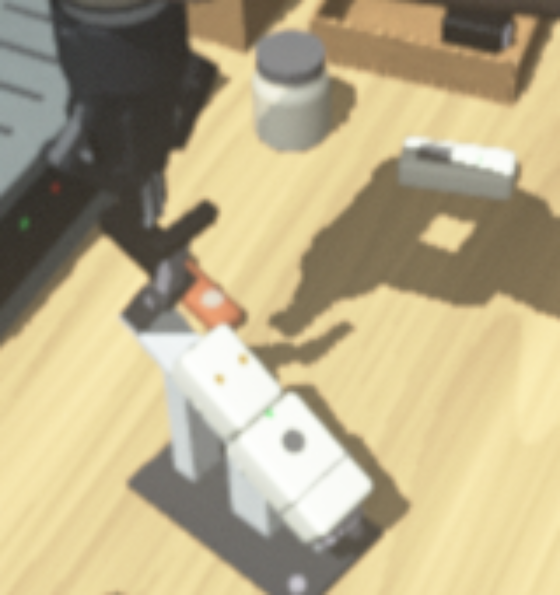

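View pics/t_w.png

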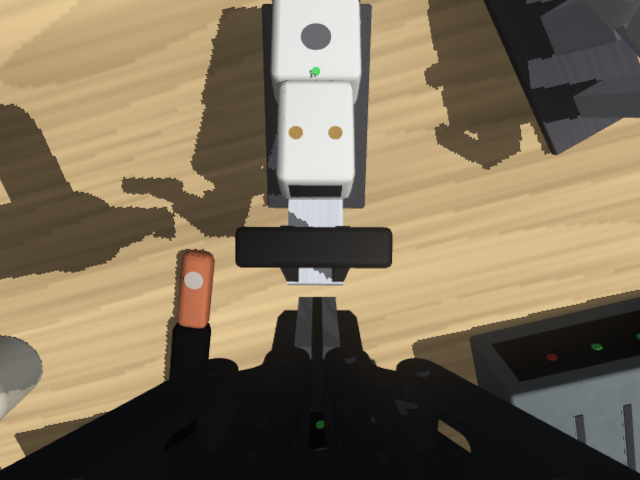

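>>> {"fn": "step_arm", "kwargs": {"deltas": [{"dx": -8, "dy": 0, "dz": 0, "yaw": 0, "gripper": 0}, {"dx": -18, "dy": 0, "dz": 0, "yaw": 0, "gripper": 0}, {"dx": -26, "dy": 0, "dz": 0, "yaw": 0, "gripper": 0}, {"dx": -37, "dy": 4, "dz": 0, "yaw": 0, "gripper": 0}, {"dx": -46, "dy": 11, "dz": 0, "yaw": 0, "gripper": 0}, {"dx": -54, "dy": 20, "dz": 0, "yaw": 0, "gripper": 0}, {"dx": -60, "dy": 30, "dz": 0, "yaw": 0, "gripper": 0}, {"dx": -60, "dy": 30, "dz": 0, "yaw": 0, "gripper": 0}]}}

```text
clock: 21.3
tool_pos: [0.531, 0.0519, 0.2471]
tool_rot: [-1.561, 0.21, -0.203]
ft_force: [-0.8, -0.7, -0.3]
finger_gap: -0.0001
```

```bash
python3 - <<'E'
from bar import *
go(*tcp(24,117),-.263)
cv2.imwrite('pics/u_s.png',cv2.resize(env.get_image('side')[170:340,210:370],None,fx=3.5,fy=3.5))
cv2.imwrite('pics/u_w.png',env.get_image('wrist'))
E
```

```text
pos [0.531  0.0519 0.2471] ang -0.2632 q [-0.09 -0.02  1.93  0.    1.23 -1.4 ] t 21.3 gap -0.0001 F [-0.8 -0.7 -0.3]
dx,dy,dz [-3.6 10.2  0.4] yaw -0.01
```

View pics/u_s.png

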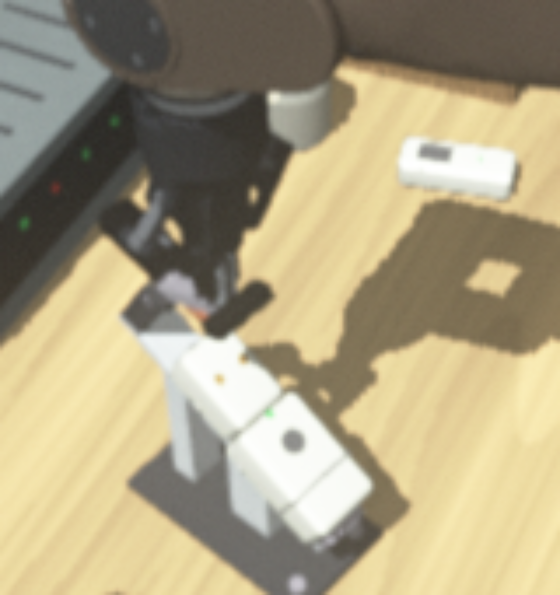

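View pics/u_w.png

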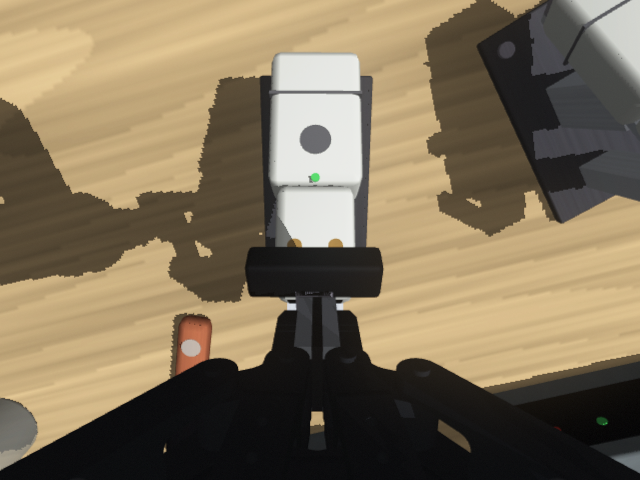

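>>> {"fn": "step_arm", "kwargs": {"deltas": [{"dx": -4, "dy": 10, "dz": 0, "yaw": 0, "gripper": 0}, {"dx": -7, "dy": 20, "dz": 0, "yaw": 0, "gripper": 0}, {"dx": -10, "dy": 28, "dz": 0, "yaw": 0, "gripper": 0}, {"dx": -11, "dy": 34, "dz": 0, "yaw": 0, "gripper": 0}, {"dx": -11, "dy": 40, "dz": 0, "yaw": 0, "gripper": 0}, {"dx": -11, "dy": 44, "dz": 0, "yaw": 0, "gripper": 0}, {"dx": -11, "dy": 46, "dz": 0, "yaw": 0, "gripper": 0}, {"dx": -11, "dy": 46, "dz": 0, "yaw": 0, "gripper": 0}]}}

```text
clock: 22.2
tool_pos: [0.5223, 0.0544, 0.2035]
tool_rot: [-1.561, 0.207, -0.206]
ft_force: [-0.5, 0.4, 0.6]
finger_gap: -0.0
```

```bash
python3 - <<'E'
from bar import *
go(*tcp(17,74),-.263)
cv2.imwrite('pics/v_s.png',cv2.resize(env.get_image('side')[200:330,230:350],None,fx=4.5,fy=4.5))
cv2.imwrite('pics/v_w.png',env.get_image('wrist'))
E
```

```text
pos [0.5223 0.0544 0.2035] ang -0.2635 q [-0.09  0.01  1.99  0.    1.15 -1.4 ] t 22.2 gap -0.0 F [-0.5  0.4  0.6]
dx,dy,dz [-1.5  9.5  0.3] yaw -0.03
```

View pics/v_s.png

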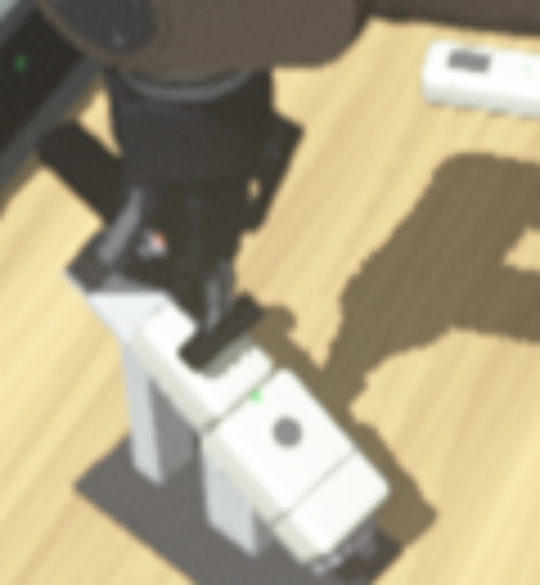

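View pics/v_w.png

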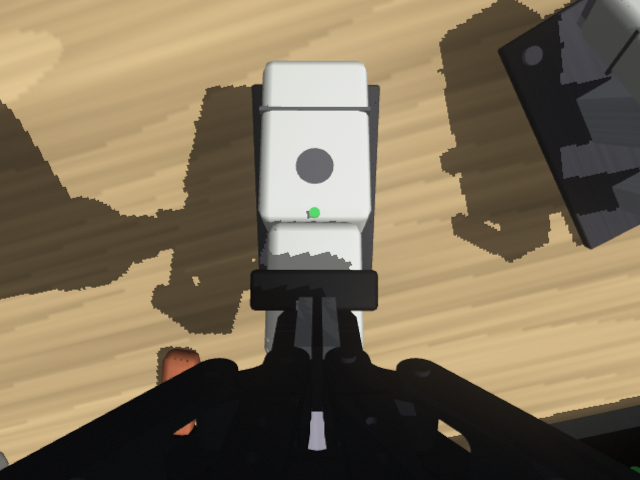

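>>> {"fn": "step_arm", "kwargs": {"deltas": [{"dx": -1, "dy": 3, "dz": 0, "yaw": 0, "gripper": 0}, {"dx": -1, "dy": 5, "dz": 0, "yaw": 0, "gripper": 0}, {"dx": -1, "dy": 7, "dz": 0, "yaw": 0, "gripper": 0}, {"dx": -1, "dy": 8, "dz": 0, "yaw": 0, "gripper": 0}, {"dx": -1, "dy": 9, "dz": 0, "yaw": 0, "gripper": 0}, {"dx": -1, "dy": 10, "dz": 0, "yaw": 0, "gripper": 0}, {"dx": -1, "dy": 11, "dz": 0, "yaw": 0, "gripper": 0}, {"dx": -1, "dy": 11, "dz": 0, "yaw": 0, "gripper": 0}]}}

```text
clock: 23.1
tool_pos: [0.5216, 0.0547, 0.1934]
tool_rot: [-1.561, 0.207, -0.207]
ft_force: [-0.7, -0.5, 3.5]
finger_gap: 0.0003
```

```bash
python3 - <<'E'
from bar import *
go(*tcp(17,74),-.263)
cv2.imwrite('pics/w_s.png',cv2.resize(env.get_image('side')[200:330,230:350],None,fx=4.5,fy=4.5))
cv2.imwrite('pics/w_w.png',env.get_image('wrist'))
E
```

```text
pos [0.5216 0.0547 0.1934] ang -0.2634 q [-0.09  0.02  2.   -0.    1.12 -1.4 ] t 23.1 gap 0.0003 F [-0.7 -0.5  3.5]
dx,dy,dz [-0.7 -0.6  0.2] yaw -0.02
```

View pics/w_s.png

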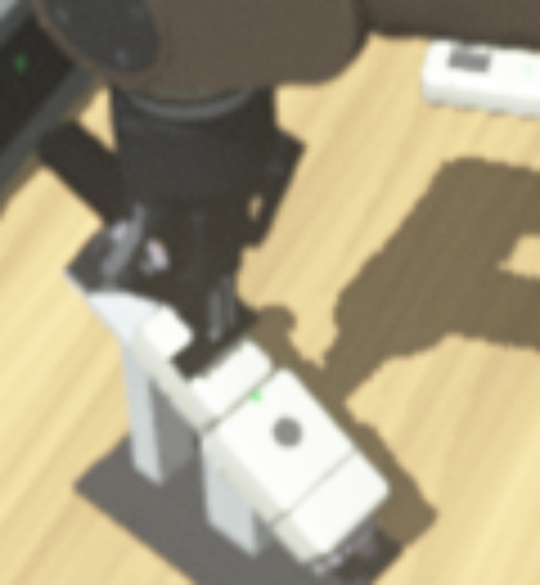

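View pics/w_w.png

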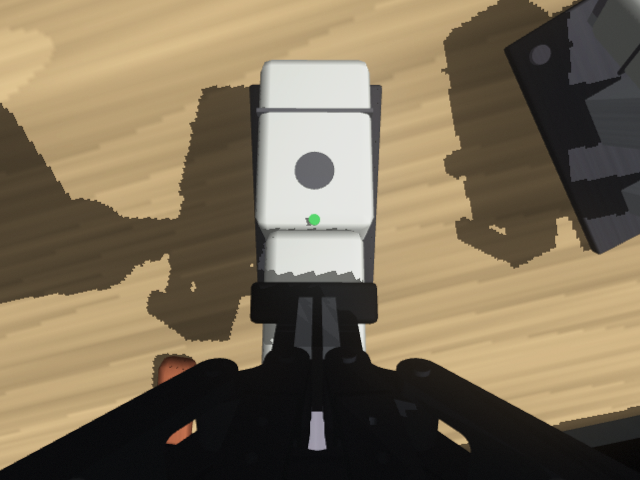

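>>> {"fn": "step_arm", "kwargs": {"deltas": [{"dx": 0, "dy": 1, "dz": 0, "yaw": 0, "gripper": 0}, {"dx": 0, "dy": 2, "dz": 0, "yaw": 0, "gripper": 0}, {"dx": 0, "dy": 3, "dz": 0, "yaw": 0, "gripper": 0}, {"dx": 0, "dy": 4, "dz": 0, "yaw": 0, "gripper": 0}, {"dx": 0, "dy": 4, "dz": 0, "yaw": 0, "gripper": 0}, {"dx": 0, "dy": 4, "dz": 0, "yaw": 0, "gripper": 0}, {"dx": 0, "dy": 4, "dz": 0, "yaw": 0, "gripper": 0}, {"dx": 0, "dy": 4, "dz": 0, "yaw": 0, "gripper": 0}]}}

```text
clock: 24.0
tool_pos: [0.5218, 0.0547, 0.193]
tool_rot: [-1.561, 0.206, -0.207]
ft_force: [-9.3, 0.6, 18.4]
finger_gap: -0.0
```

```bash
python3 - <<'E'
from bar import *
go(*tcp(17,74),-.263)
cv2.imwrite('pics/x_s.png',cv2.resize(env.get_image('side')[200:330,230:350],None,fx=4.5,fy=4.5))
E
```

```text
pos [0.5218 0.0547 0.193 ] ang -0.263 q [-0.09  0.02  2.   -0.    1.12 -1.4 ] t 24.0 gap -0.0 F [-9.3  0.6 18.4]
dx,dy,dz [-1.  -1.   0.2] yaw 0.0
```

View pics/x_s.png

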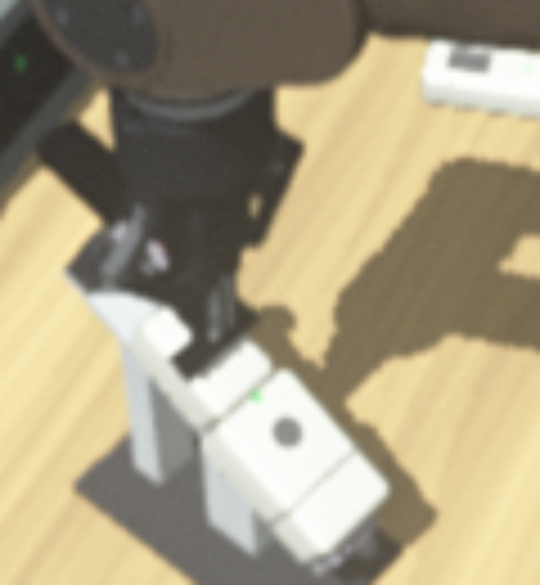

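Force rose to 18 N with almost no travel, so the bar is on the handset. Retracting straight up.

>>> {"fn": "step_arm", "kwargs": {"deltas": [{"dx": 0, "dy": -5, "dz": 0, "yaw": 0, "gripper": 0}, {"dx": 0, "dy": -15, "dz": 0, "yaw": 0, "gripper": 0}, {"dx": 0, "dy": -40, "dz": 0, "yaw": 0, "gripper": 0}, {"dx": -10, "dy": -75, "dz": 0, "yaw": 0, "gripper": 0}, {"dx": -30, "dy": -110, "dz": 0, "yaw": 0, "gripper": 0}, {"dx": -55, "dy": -140, "dz": 0, "yaw": 0, "gripper": 0}, {"dx": -75, "dy": -155, "dz": 0, "yaw": 0, "gripper": 0}, {"dx": -75, "dy": -155, "dz": 0, "yaw": 0, "gripper": 0}]}}

```text
clock: 24.85
tool_pos: [0.4487, 0.0747, 0.347]
tool_rot: [-1.56, 0.201, -0.211]
ft_force: [1.0, 0.0, 0.0]
finger_gap: 0.0002
```

>>> {"fn": "step_arm", "kwargs": {"deltas": [{"dx": 0, "dy": 0, "dz": -40, "yaw": 0, "gripper": 0}, {"dx": 0, "dy": 0, "dz": -80, "yaw": 0, "gripper": 0}, {"dx": 0, "dy": 0, "dz": -120, "yaw": 0, "gripper": 0}, {"dx": 0, "dy": 0, "dz": -120, "yaw": 0, "gripper": 0}, {"dx": 0, "dy": 0, "dz": -120, "yaw": 0, "gripper": 0}, {"dx": 0, "dy": 0, "dz": -120, "yaw": 0, "gripper": 0}, {"dx": 0, "dy": 0, "dz": -120, "yaw": 0, "gripper": 0}, {"dx": 0, "dy": 0, "dz": -120, "yaw": 0, "gripper": 0}]}}

```text
clock: 25.65
tool_pos: [0.418, -0.0408, 0.3436]
tool_rot: [-1.561, 0.206, -0.205]
ft_force: [-0.3, -0.7, -0.1]
finger_gap: 0.0002
```

```bash
python3 - <<'E'
from bar import *
go(*tcp(17,74),-.263)
C=cam('wrist'); im=env.get_image('wrist')
def L(P,c=(0,0,255)): cv2.polylines(im,[proj('w',c2w(P,v),C).round().astype(int).reshape(-1,1,2)],True,c,1)
L([[-.075,-.027,.038],[.011,-.027,.038],[.011,.027,.038],[-.075,.027,.038]]);L([[.075,-.022,.038],[.011,-.022,.038],[.011,.022,.038],[.075,.022,.038]])
L([[.0385,-.025,.054],[.0515,-.025,.054],[.0515,.025,.054],[.0385,.025,.054]],(0,255,0))
cv2.imwrite('pics/y_w.png',im)
cv2.imwrite('pics/y_s.png',cv2.resize(env.get_image('side')[200:350,210:350],None,fx=4,fy=4))
cv2.imwrite('pics/y_t.png',env.get_image('top'))
E
```

```text
pos [ 0.418  -0.0408  0.3436] ang -0.2615 q [-0.34 -0.37  2.05  0.    1.46 -1.65] t 25.65 gap 0.0002 F [-0.3 -0.7 -0.1]
dx,dy,dz [ 74.7 149.5 119.2] yaw 0.08
```

View pics/y_w.png

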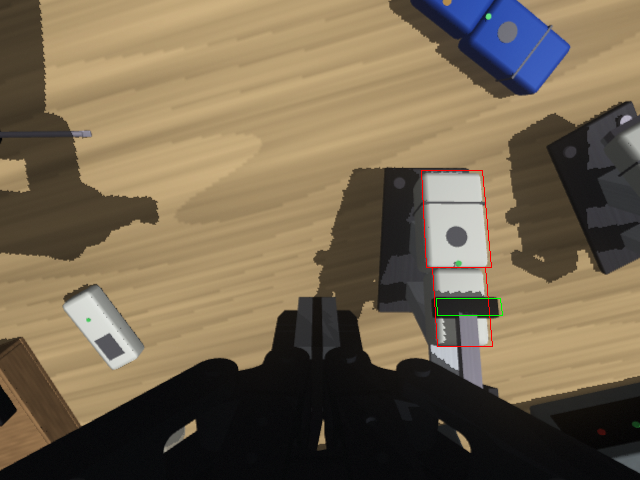

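View pics/y_s.png

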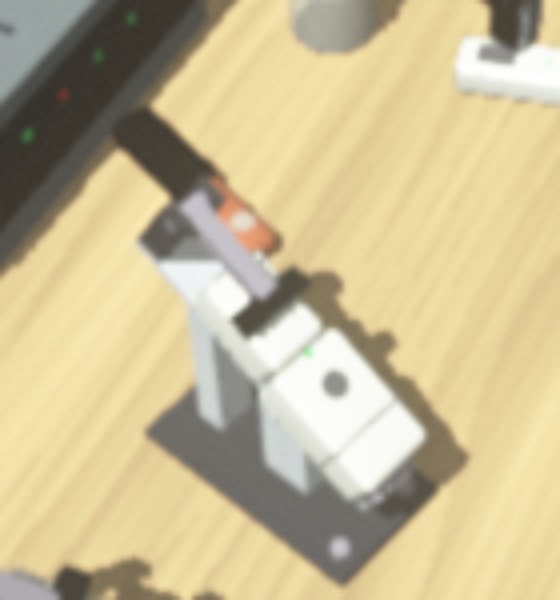

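View pics/y_t.png

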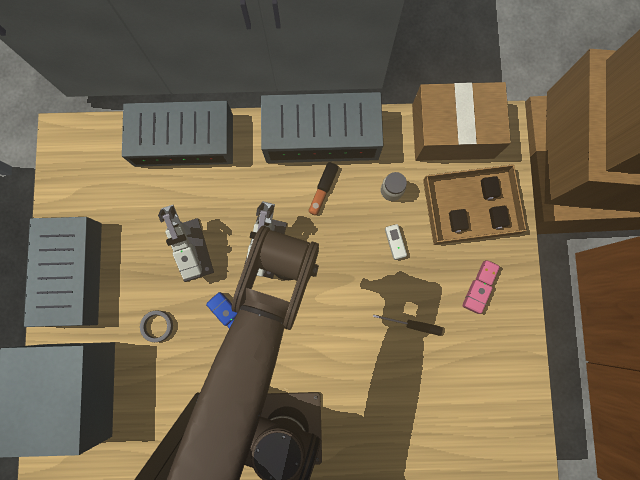

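The last views show the handset seated on the rail outline and the bar flat on it at the predicted θ = 0 position (wrist picture about (467,307)). The other things stand where they were, and the arm is clear. Handing in.

```bash
python3 - <<'E'
from h import *
s=env.state();print(s['clock'],s['ft_force'].round(1)); print(env.sign_off())
E
```

```text
25.8 [ 0.6 -0.3 -0.4]
the job is handed in; nothing more can be done
None
```

The large white handset is on the empty rest with the contact bar down on it, and the job was handed in at 25.8 s of the 58 s allowed.

**Placing:** I gripped the handset across its foot part and lowered it level until its head edge met the rail. Lowering further turned it in the grip to the 30° slope. I drew it down against the lip, shifted it about 1.3 mm sideways to centre it, released it, and swung the bar down with the closed fingers from behind.

**Last checks:**
- **Handset:** After release, and again after the bar closed, the wrist view matched the predicted seated outline to within a couple of pixels, with the foot at the lip.
- **Bar:** The crosspiece lay on its predicted down position. When I pressed it, the force rose to about 18 N with only 0.4 mm of travel, so it was resting firmly.
- **Arm and surroundings:** The arm was clear, with wrist forces near zero. In the final top view the things not hidden by the arm stood where they began.

**Disagreements:**
- The base plate's outline put the rest about 8 mm farther up the slope than its lip did. I used the lip and rail, and the placing confirmed that choice.
- The side camera's position fits were a few millimetres off the other two cameras.

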